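# Dock a power module with the air lever and shut off the air

### The arm

A 6-joint arm with a two-finger parallel gripper is mounted at the origin on the work surface. World frame = base frame: x ahead of the robot, y to its left, z up, the work surface at z = 0. Lengths are in m, angles in rad, forces in N, time in s.
With the tool pointing down it reaches from about 0.25 to 0.775 m from the base axis. Payload 4 kg.
Tool frame: the origin (TCP) lies on the centre line of the jaws, within the pads' length; the fingertips stand 11 mm ahead of it and the grasp point (between the pads) lies 8 mm behind it (ctrl.nose_length is the distance from the TCP to the fingertips, in m); x points along the fingers, z is the direction in which the jaws open and shut, and the axes are right-handed (so a half turn about x gives the same grasp; the last joint's range is limited). The gripper opens to 94 mm and grips with 3 to 60 N. Pads are 16 mm wide; open, the fingers measure 119 mm over their backs; the gripper's body (75 mm by 177 mm) begins 78 mm behind the grasp point.
Start: joints at [1.149, 0.087, 1.371, -0, 1.684, -0.103], TCP at [0.172, 0.522, 0.217] pointing down, gripper open.
Joint ranges: [-3.1, 3.1], [-0.76, 2.03], [0.27, 2.55], [-1.08, 4.22], [0.17, 2.65], [-2.57, 2.57]. Speed limits (rad/s): [2.79, 2.79, 3.14, 3.14, 3.14, 3.14].

### API

Orientations are given as a 3x3 rotation matrix whose columns are the frame's x, y, z axes.
In Python, from plant import readout, cams, finish_job, ctrl gives the robot as it stands.
- The arm moves only by the tool carry_out, never from a script. Its argument "motion" is a list of rows, each a list of 3 entries, a list of its own where there are three numbers: the turn, a rotation vector about the tool's x, y, z in rad, then the shift along the tool's x, y, z in mm, then the closure, from 0 (fully open) to 1 (shut). A call has 1 to 8 rows; each row shifts and turns the commanded pose from where the row before left it, along the tool's axes as they then stand; what a row does not reach is not made up. A row lasts 1/12 s, in which the tool goes at most 41.7 mm and 7.16 degrees, less where a joint would pass 70% of its speed; a pose out of reach is approached as far as the arm can. A call is refused whole if a number of a shift passes 41.7 or a number of a turn 0.125, either way. A call with a gripper value outside its range is refused whole. The fingers move at their own pace and stop on an object; "squeeze" is the grip in N (left out, the last holds). Time passes only in rows, so rows that do not move let the fingers close. It gives the time, the measured TCP pose, the force and the opening at its end, in the units of the state.
- readout.get_state(): the state, without advancing time (a new reading comes with each control period).
- cams.snapshot(name): name is "scene" or "side" or "wrist"; returns a dict with "pixels" (480x640x3 uint8, blue, green, red), "camera_matrix" (3x3 intrinsics, pixels), "origin" and "rotation" of the camera in the world; the wrist camera has in their place "tool_from_camera" (4x4, takes a point from camera to tool coordinates, whose origin is the TCP and whose axes are the tool frame's). Camera axes: x right, y up, looking along -z (the intrinsics and any distortion apply to the point x, -y, -z); pixel columns grow to the right and rows downward; lengths in m; the calibration is good to about 2 mm. The wrist camera is an equidistant fisheye: a pixel r from the principal point sees the ray r / f radians off the axis. A picture is of the moment at which its call begins: read the wrist's pose just before it. There is no depth.
- finish_job(): hands the job in, once; it reports no verdict.
The state is a dict: "time_s": time; "q": joint angles; "qd": joint speeds; "effort": joint torques, N m; "tcp_pos": TCP position; "ee_rot": TCP orientation; "ft_force": force on the tool from outside, world axes, zero at the start; "ft_torque": the same for the moment, N m; "grip_width": opening from 0.0 (shut) to 1.0 (fully open).
Only numpy, scipy, OpenCV 4.12 (cv2) and the standard library are available. Lean on these libraries where they do the work, as an engineer would, in place of code of your own. Each camera call takes 0.05 s, during which the arm holds its last target.

### The job

Lift the power module with the blue heat sink out of its stand, set it down upright on the green mat and let go, take it again another way, and set it gently into the cradle of the blue docking jig with its brass plug facing the socket, not yet plugged in. Push the red-knobbed valve lever fully over towards the socket end and hold it there for two seconds so that the pusher (not your hand) drives the module home into the socket, then let the lever spring back to centre. Last, swing the red isolator handle fully round to off, its padlock hole over the hole in the yellow tab, and leave the spare module and the other things where they are.

Things in the scene. Friction and masses are not known exactly. Their poses are not given: they have to be found in the camera images.
- module_mid (a point): power module to dock: black base 72 (x) x 56 (y) x 20 mm high; centred on it a BLUE finned heat sink 60 x 46 x 36 mm high; 0.2-0.4 kg. Brass plug tongue, 28 wide, 8 thick, sticks 8 mm out of the base's +x side. Point: its centre, 28 mm above the underside; x along the plug, z up. Grip the heat sink (8 mm below to 28 mm above this point), fingertips above the base, which juts out 5-6 mm all round
- stand: grey two-bay stand (bays 73 mm apart along its y, floors 8 mm over the table); origin under its centre. Modules stand in it in either order, plugs along its +x. Cheeks 68 mm high and 78 mm long stand 9 mm from the heat sinks' sides: no finger room there; grip a module only fore and aft, across the 60 mm length of its heat sink
- spare_mid (a point): the spare module in the other bay: same shape, plain ALUMINIUM heat sink; leave it. Its centre, axes as for the blue one
- mat_mid (a point): green square mat on the table, 150 x 150 x 3 mm: centre of its top face
- load (a point): docking jig: where the module's centre goes when set into the cradle, module x along this x (to the socket). Cradle floor 28 mm below (12 mm over the table). Low side guides 62 mm apart, with yellow sloped lead-ins up to 21 mm above the floor. The module may sit up to 6 mm off along x. Finger room only at the sides (y): grip across the heat sink's 46 mm width
- home (a point): docking jig, 17 mm along x from load: the module's centre when fully home, base against the blue socket face (36 mm ahead of this point). The socket housing is 81 mm high over the table. The orange pusher plate, 67 mm high over the table, has its face 60 mm behind this point at rest (7 mm behind the base of a module at load)
- knob (a point): centre of the red ball knob (32 mm diameter) on top of the valve lever, an upright 12 mm steel stick; 95 mm above the pivot, 157 mm over the table, free on all sides. It stands 120 mm to the -y side of the cradle. Valve body and rubber boot below it reach 65 mm over the table
- lever_pivot (a point): the lever's pivot, 62 mm over the table; fixed; x is the jig's x axis (pointing to the socket). The lever swings in the x-z plane
- lever (a joint): lever angle, rad: 0 upright (spring-centred), positive leaning along the jig's +x (towards the socket), stops at +-0.55. Spring 1.2 N m/rad: about 7 N at the knob when fully over. The pusher plate follows the lever at once, 42 mm per rad: 23 mm forward at +0.55, leaving the module 1 mm from home; it draws back when the lever recentres and the module stays
- pivot (a point): the air isolator valve's vertical pivot, 74 mm over the table; fixed. With this frame, the handle points to -x when on and to +y when off, where the yellow tab is
- handle_post (a point): the upright red grip post at the end of the isolator handle: 18 mm diameter, 40 mm high (76 to 116 mm over the table); this point is its axis at 100 mm over the table, 90 mm from the pivot. The handle bar below it is 20 mm wide, 70 to 76 mm over the table, and ends 12 mm beyond the post
- handle_hole (a point): the padlock hole in the isolator handle (11 mm, dark), 45 mm from the pivot
- tab_hole (a point): the padlock hole in the fixed yellow tab below the handle, 45 mm from the pivot along its +y
- isolator (a joint): isolator handle angle, rad: 0 = on (handle to the pivot's -x), grows clockwise seen from above, 1.571 = off at the stop (handle to the pivot's +y, holes lined up). Starts between 0 and 0.35; stiff, about 3 N at the post; stays where it is left
- flux: amber bottle, 54 mm diameter, 110 mm high; bystander, origin at its foot
- driver: screwdriver 170 mm long lying on the table; bystander
- spool: blue spool, 70 mm diameter, 45 mm high; bystander, origin at its foot
- phone: black phone 150 x 72 x 9 mm lying flat; bystander
- tray: white divided parts tray 120 x 80 x 30 mm; bystander
- paste: jar 60 mm diameter, 50 mm high; bystander, origin at its foot

How it is judged:
By the outcome, as a careful person would: the job done as asked, in the order asked, and still so for the second after the job is handed in, with the robot touching nothing.
It also fails if it takes over 72 s, if anything falls off the work surface, if the arm or the gripper's body presses on something with over 40 N, if the wrist force passes 120 N, or if a joint passes its speed limit or range.

## Working session

There is one attempt and no reset: what is moved stays moved. The work goes in short steps, Python scripts to look and compute and a tool call to move; the robot and the scene stay as the last step left them, time stands still between calls to the robot, and variables do not carry over. Pictures are saved under pics/ and viewed, and the job is handed in when it is done.

Besides the shell and the picture viewer there is one more tool, called after "Call:" as name(argument=value, ...), one argument or row to a line, values as JSON. carry_out: Moves the arm, as the interface text tells. Its arguments: {"type":"object","properties":{"motion":{"type":"array","items":{"type":"array"}},"squeeze":{"type":"number"}},"required":["motion"]}

```bash
ls; mkdir -p pics
cat > h.py <<'E'
import numpy as np, cv2, json
from plant import readout, cams, finish_job, ctrl
def snap(name, fn=None):
    s=readout.get_state()
    d=cams.snapshot(name); d['state']=s
    if fn: cv2.imwrite('pics/'+fn,d['pixels'])
    return d
E
python3 - <<'E'
from h import *
s=readout.get_state(); print(s['time_s'],s['tcp_pos'],s['ee_rot'],ctrl.nose_length,s['grip_width'])
for n in ('scene','side','wrist'):
    d=snap(n,n+'0.png'); print(n,{k:v for k,v in d.items() if k not in('pixels','state')})
E
```

```text
pics
0.0 [0.17217772 0.52179576 0.21532222] [[-8.90657690e-04 -9.49609799e-01  3.13433304e-01]
 [-1.99864982e-03  3.13434493e-01  9.49607721e-01]
 [-9.99997606e-01  2.19332002e-04 -2.17710030e-03]] 0.011 0.999262672172247
scene {'camera_matrix': array([[611.78223004,   0.        , 314.53467396],
       [  0.        , 611.78223004, 230.73359481],
       [  0.        ,   0.        ,   1.        ]]), 'origin': array([ 1.08280982, -0.68416479,  1.55550454]), 'rotation': array([[ 0.79464612, -0.52058055,  0.31230342],
       [ 0.6069143 ,  0.69301093, -0.38908981],
       [-0.01387709,  0.49873012,  0.86664623]])}
side {'camera_matrix': array([[593.79040159,   0.        , 312.275934  ],
       [  0.        , 593.79040159, 227.86531836],
       [  0.        ,   0.        ,   1.        ]]), 'origin': array([ 0.43225569, -1.1590598 ,  0.77918923]), 'rotation': array([[ 0.99241394,  0.04635508, -0.11386733],
       [-0.12140054,  0.51567471, -0.84814002],
       [ 0.0194029 ,  0.85552954,  0.51739031]])}
wrist {'camera_matrix': array([[371.64829954,   0.        , 314.7665458 ],
       [  0.        , 371.64829954, 241.29041932],
       [  0.        ,   0.        ,   1.        ]]), 'tool_from_camera': array([[ 9.17208403e-06,  2.80680545e-01, -9.59801246e-01,
        -1.67577174e-01],
       [-7.72390873e-04,  9.59800962e-01,  2.80680454e-01,
         8.07731530e-02],
       [ 9.99999702e-01,  7.38767298e-04,  2.25598466e-04,
         7.17846550e-04],
       [ 0.00000000e+00,  0.00000000e+00,  0.00000000e+00,
         1.00000000e+00]])}
```

View pics/scene0.png

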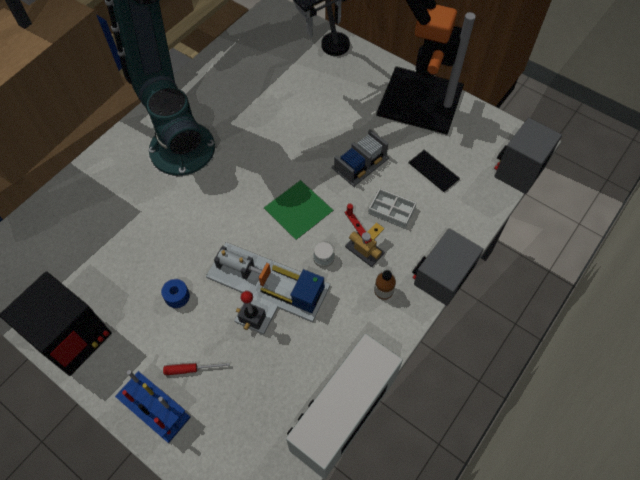

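View pics/side0.png

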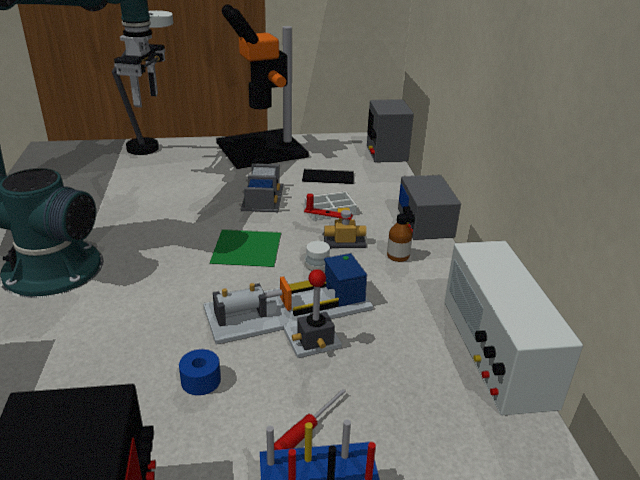

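View pics/wrist0.png

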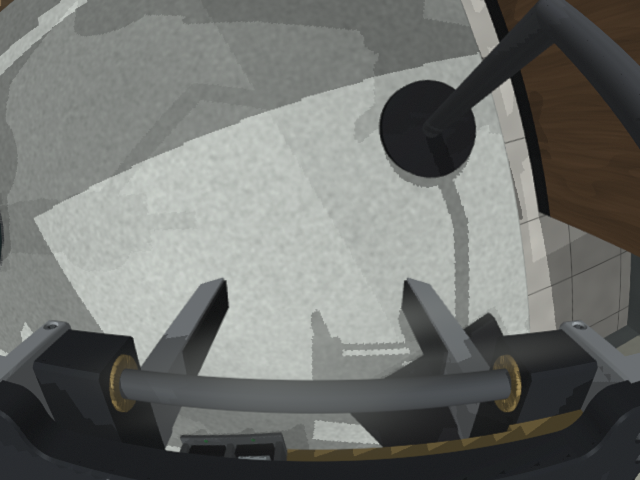

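Scene view: stand about (362,157), with the blue module on the left and the aluminium one on the right. The mat is at (298,209), the jig runs from (230,262) to (320,290), the knob is at (247,297) and the isolator post at (350,210). Zooming in.

```bash
cat >> h.py <<'E'
def ray(d,u,v):
    K=d['camera_matrix']; 
    r=np.array([(u-K[0,2])/K[0,0],-(v-K[1,2])/K[1,1],-1.0])
    return d['origin'],d['rotation']@r
def onz(d,u,v,z):
    o,r=ray(d,u,v); return o+r*(z-o[2])/r[2]
def proj(d,p):
    K=d['camera_matrix']; c=d['rotation'].T@(np.asarray(p)-d['origin'])
    return np.array([K[0,2]+K[0,0]*c[0]/-c[2],K[1,2]-K[1,1]*c[1]/-c[2]])
def tri(d1,p1,d2,p2):
    A=[];b=[]
    for d,p in((d1,p1),(d2,p2)):
        o,r=ray(d,*p); r=r/np.linalg.norm(r); M=np.eye(3)-np.outer(r,r); A.append(M);b.append(M@o)
    return np.linalg.lstsq(np.vstack(A),np.hstack(b),rcond=None)[0]
def crop(d,fn,u0,v0,w,h,s):
    im=cv2.resize(d['pixels'][v0:v0+h,u0:u0+w],None,fx=s,fy=s,interpolation=cv2.INTER_CUBIC)
    for k in range(0,w,10): cv2.putText(im,str(u0+k),(k*s,8),0,.3,(255,255,255),1); im[::4,k*s]=(255,255,255)if k%50==0 else im[::4,k*s]
    for k in range(0,h,10): cv2.putText(im,str(v0+k),(0,k*s+4),0,.3,(255,255,255),1)
    cv2.imwrite('pics/'+fn,im)
E
python3 - <<'E'
from h import *
import pickle
a=snap('scene');b=snap('side'); pickle.dump((a,b),open('ab.pkl','wb'))
crop(a,'c1.png',320,120,80,70,8)
crop(a,'c2.png',200,230,140,110,5)
crop(a,'c3.png',330,190,70,80,7)
crop(b,'c4.png',200,250,180,110,4)
crop(b,'c5.png',230,155,150,100,5)
E
```

```text
(no output)
```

View pics/c1.png

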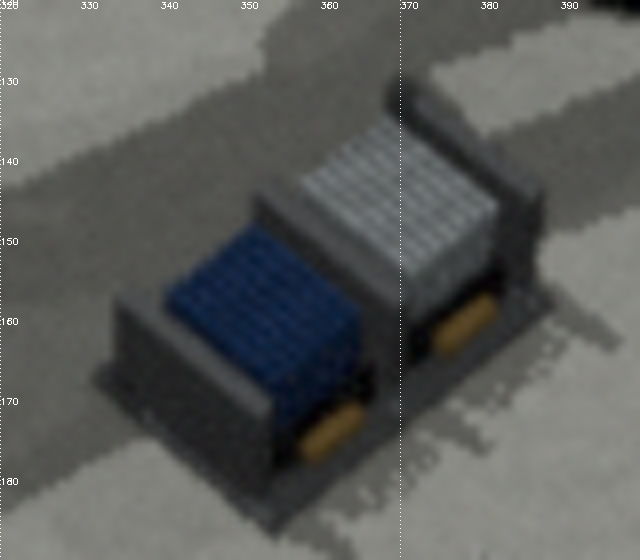

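View pics/c2.png

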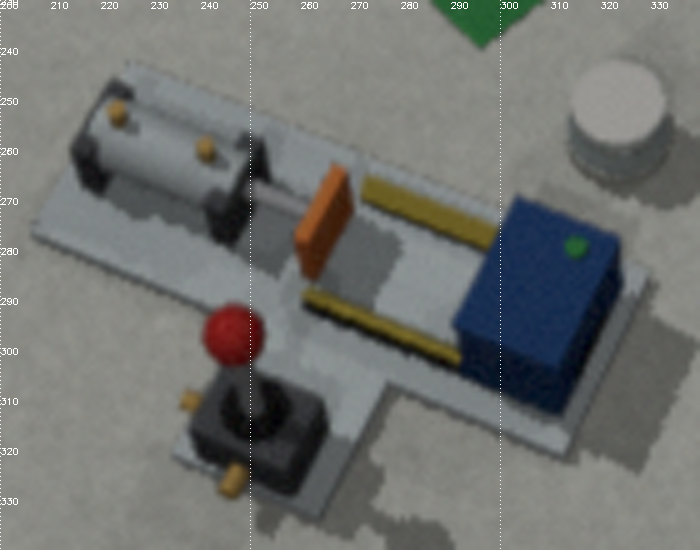

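View pics/c3.png

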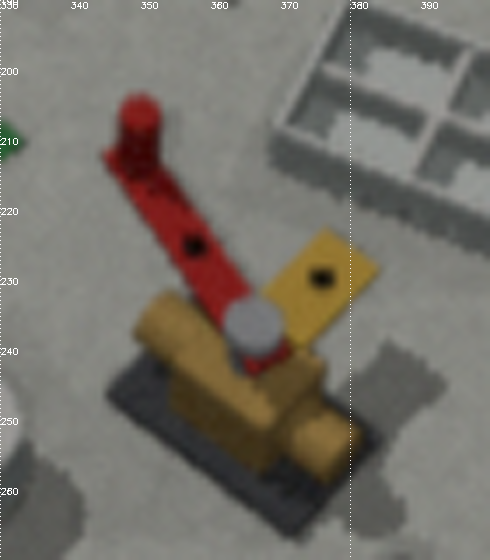

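View pics/c4.png

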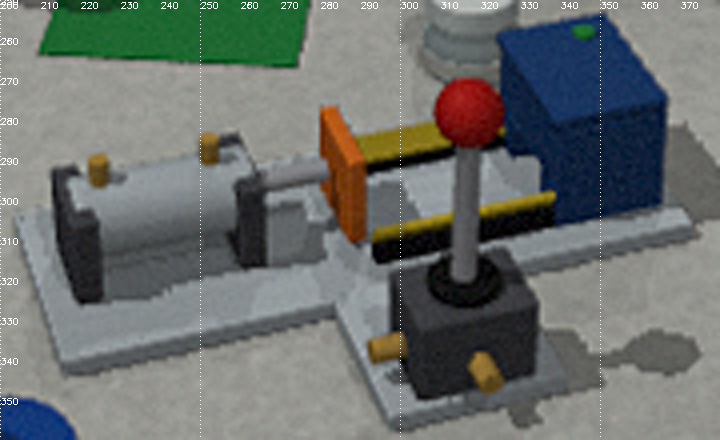

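View pics/c5.png

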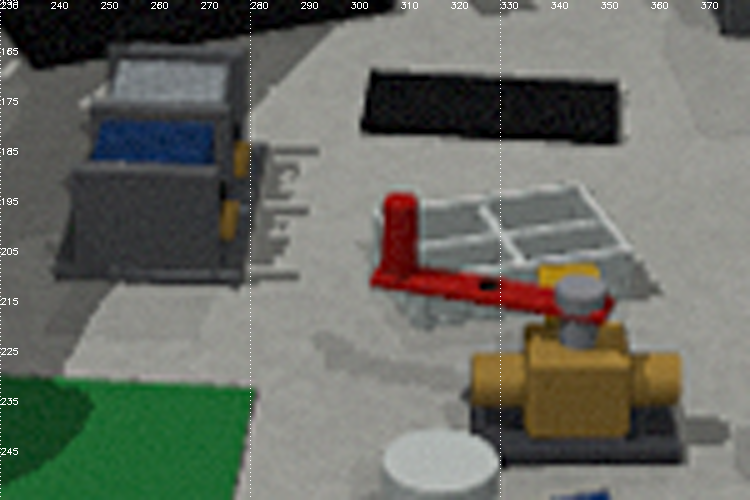

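Run:
```python
from h import *
import pickle
a,b=pickle.load(open('ab.pkl','rb'))
f=lambda n,u,v,z:print(n,onz(a,u,v,z).round(4))
f('blue top c',352.5,158.5,.064)
for n,u,v in(('bl',341,157),('bt',351.5,147.5),('r',364,160)): f(n,u,v,.064)
f('alu c',369,144.5,.064)
f('stand corner',353,186,0);f('stand corner r',388,158,0);f('stand l',331.5,167,0)
f('socket top c',307,281,.081)
for p in((303,270),(324,277.5),(312,303),(291.5,294)): f('sock corner',*p,.081)
f('pusher top', 263,274,.067); f('pushtopA',268,263.5,.067);f('pushtopB',259.5,278,.067)
print('knob',tri(a,(246.5,297),b,(317,278)))
f('knobz',246.5,297,.157)
f('pivot',364.5,235.5,.083);f('hole',356.3,224.7,.076);f('tabhole',374.3,229.3,.07)
print('post top',tri(a,(348.5,204.5),b,(308.5,194)));f('posttop',348.5,205,.116)
im=cv2.cvtColor(a['pixels'],cv2.COLOR_BGR2HSV); m=cv2.inRange(im,(50,120,40),(75,255,255))
c=max(cv2.findContours(m,0,2)[0],key=cv2.contourArea); r=cv2.approxPolyDP(c,6,True)[:,0]; print(r)
P=[onz(a,*p,.003)for p in r]; print(np.array(P).round(4),np.mean(P,0))
f('jar',323,250,.05); f('tray',393,207,.03)
```

```text
blue top c [0.4844 0.2539 0.064 ]
bl [0.4533 0.2377 0.064 ]
bt [0.4577 0.2858 0.064 ]
r [0.5153 0.2701 0.064 ]
alu c [0.4939 0.3272 0.064 ]
stand corner [0.5205 0.2104 0.    ]
stand corner r [0.5468 0.3625 0.    ]
stand l [0.4254 0.2283 0.    ]
socket top c [ 0.629  -0.1566  0.081 ]
sock corner [ 0.6005 -0.1373  0.081 ]
sock corner [ 0.6588 -0.1212  0.081 ]
sock corner [ 0.678  -0.1987  0.081 ]
sock corner [ 0.6194 -0.2109  0.081 ]
pusher top [ 0.5169 -0.2067  0.067 ]
pushtopA [ 0.5075 -0.174   0.067 ]
pushtopB [ 0.5171 -0.2215  0.067 ]
knob [ 0.55752641 -0.30811319  0.1546119 ]
knobz [ 0.559  -0.3091  0.157 ]
pivot [0.6717 0.0477 0.083 ]
hole [0.6314 0.0659 0.076 ]
tabhole [0.6786 0.087  0.07  ]
post top [0.58830964 0.08628706 0.11475354]
posttop [0.5895 0.0844 0.116 ]
[[300 181]
 [265 207]
 [296 238]
 [332 210]]
[[ 0.3806  0.1262  0.003 ]
 [ 0.3547 -0.0111  0.003 ]
 [ 0.495  -0.0389  0.003 ]
 [ 0.5217  0.1009  0.003 ]] [0.43801242 0.04425335 0.003     ]
jar [ 0.5968 -0.0433  0.05  ]
tray [0.6685 0.2031 0.03  ]
```

```bash
cat >> h.py <<'E'
from scipy.spatial.transform import Rotation as Ro
def Rdown(yaw):
    z=np.array([np.cos(yaw),np.sin(yaw),0]);x=np.array([0,0,-1.]);return np.column_stack([x,np.cross(z,x),z])
def plan(pos,yawdeg,n=None,ease=True,clos=0,vmax=40,start=None):
    """relative rows from measured pose; prints"""
    s=readout.get_state(); p=np.array(s['tcp_pos']) if start is None else np.array(start[0]); R=np.array(s['ee_rot'])if start is None else Rdown(np.radians(start[1]))
    Rt=Rdown(np.radians(yawdeg)); rv=Ro.from_matrix(R.T@Rt).as_rotvec(); pos=np.array(pos,float)
    D=np.linalg.norm(pos-p)*1000
    if n is None: n=int(max(np.ceil(D/vmax),np.ceil(np.abs(rv).max()/.12),1))
    out=[]
    p0=p.copy();R0=R.copy()
    for k in range(1,n+1):
        pt=p0+(pos-p0)*k/n; Rk=R0@Ro.from_rotvec(rv*k/n).as_matrix()
        sh=np.round(R.T@(pt-p)*1000,0 if n>1 and k<n else 1); tr=np.round(Ro.from_matrix(R.T@Rk).as_rotvec(),3)
        out.append([tr.tolist(),sh.tolist(),clos]); p=p+R@(sh/1000); R=R@Ro.from_rotvec(tr).as_matrix()
    for i in range(0,n,8): print(json.dumps(out[i:i+8]).replace(' ',''))
def st():
    s=readout.get_state(); R=s['ee_rot']
    print('t',round(s['time_s'],2),'tcp',np.round(s['tcp_pos'],4),'yaw',round(np.degrees(np.arctan2(R[1,2],R[0,2])),2),'xdown',np.round(R[:,0],3),'f',np.round(s['ft_force'],1),'w',round(s['grip_width'],3),'q',np.round(s['q'],2))
E
python3 - <<'E'
from h import *
plan([.484,.254,.185],-10)
E
```

```text
[[[0.119,-0.0,0.0],[3.0,-32.0,-13.0],0],[[0.119,-0.0,0.0],[2.0,-33.0,-9.0],0],[[0.119,-0.0,0.0],[3.0,-34.0,-6.0],0],[[0.119,-0.0,0.0],[2.0,-34.0,-1.0],0],[[0.118,-0.0,0.0],[3.0,-34.0,3.0],0],[[0.119,-0.0,0.0],[3.0,-33.0,7.0],0],[[0.119,-0.0,0.001],[2.0,-33.0,11.0],0],[[0.119,-0.0,-0.0],[3.0,-31.0,14.0],0]]
[[[0.119,-0.001,-0.0],[2.0,-29.0,19.0],0],[[0.119,0.0,-0.0],[3.0,-27.0,21.0],0],[[0.119,0.0,-0.0],[2.0,-24.0,25.0],0],[[0.119,0.0,-0.0],[3.0,-20.5,26.7],0]]
```

Call:
carry_out(
  motion=[
    [[0.119,0,0],[3,-32,-13],0],
    [[0.119,0,0],[2,-33,-9],0],
    [[0.119,0,0],[3,-34,-6],0],
    [[0.119,0,0],[2,-34,-1],0],
    [[0.119,0,0],[3,-34,3],0],
    [[0.119,0,0],[3,-33,7],0],
    [[0.119,0,0],[2,-33,11],0],
    [[0.119,0,0],[3,-31,14],0],
  ],
)

```text
time_s: 0.92
tcp_pos: [0.3809, 0.342, 0.1955]
ee_rot: [[0.0, -0.29, 0.957], [0.0, 0.957, 0.29], [-1.0, 0.0, 0.0]]
ft_force: [0.6, 0.2, 0.4]
grip_width: 1.005
```

Call:
carry_out(
  motion=[
    [[0.119,0,0],[2,-29,19],0],
    [[0.119,0,0],[3,-27,21],0],
    [[0.119,0,0],[2,-24,25],0],
    [[0.119,0,0],[3,-20,27],0],
    [[0,0,0],[0,0,0],0],
  ],
)

```text
time_s: 1.33
tcp_pos: [0.4878, 0.2503, 0.1842]
ee_rot: [[0.0, 0.185, 0.983], [-0.003, 0.983, -0.185], [-1.0, -0.003, 0.001]]
ft_force: [-0.2, -0.0, 0.0]
grip_width: 0.998
```

Run:
```python
from h import *
st(); d=snap('wrist','w1.png'); st()
```

```text
t 1.33 tcp [0.4878 0.2503 0.1842] yaw -10.65 xdown [ 0.    -0.003 -1.   ] f [-0.2 -0.   0. ] w 0.998 q [ 0.37  0.09  1.43 -0.    1.62  0.56]
t 1.38 tcp [0.4858 0.2523 0.1845] yaw -10.34 xdown [-0.001 -0.001 -1.   ] f [-0.1 -0.2  0.6] w 1.001 q [ 0.38  0.09  1.43 -0.    1.62  0.56]
```

View pics/w1.png

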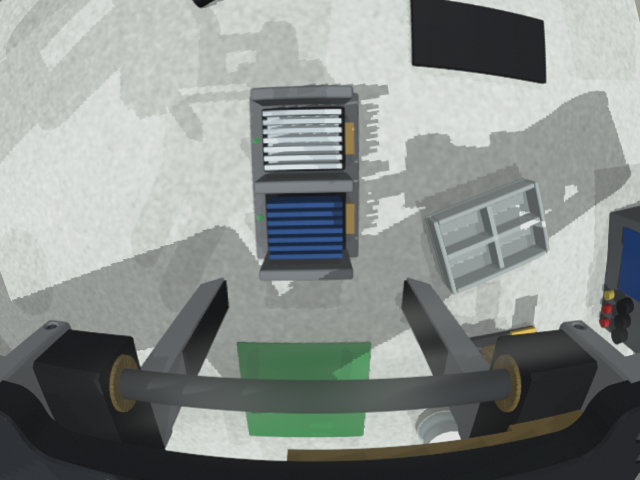

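The wrist view shows the blue heat sink around (304,228), the spare at (303,138), the mat at (305,390) and the tray at (490,235). Measuring.

```bash
cat >> h.py <<'E'
def wray(d,u,v):
    K=d['camera_matrix'];a=(u-K[0,2])/K[0,0];b=(v-K[1,2])/K[1,1];th=np.hypot(a,b)
    k=np.sin(th)/th if th>1e-9 else 1
    c=np.array([a*k,-b*k,-np.cos(th)]); T=d['tool_from_camera'];s=d['state'];R=np.array(s['ee_rot'])
    return np.array(s['tcp_pos'])+R@T[:3,3], R@(T[:3,:3]@c)
def wonz(d,u,v,z):
    o,r=wray(d,u,v);return o+r*(z-o[2])/r[2]
def wcont(d,lo,hi,z,roi=None,erode=0):
    im=cv2.cvtColor(d['pixels'],cv2.COLOR_BGR2HSV);m=cv2.inRange(im,lo,hi)
    if roi: k=np.zeros_like(m);k[roi[1]:roi[3],roi[0]:roi[2]]=255;m&=k
    m=cv2.morphologyEx(m,cv2.MORPH_CLOSE,np.ones((9,9)))
    c=max(cv2.findContours(m,0,1)[0],key=cv2.contourArea)[:,0]
    P=np.array([wonz(d,u,v,z)[:2] for u,v in c])
    (cx,cy),(w,h),an=cv2.minAreaRect((P*1e4).astype(np.float32))
    return np.array([cx,cy])/1e4,(w/1e4,h/1e4),an,c
E
python3 - <<'E'
from h import *
d=snap('wrist','w2.png');st()
c=wcont(d,(100,120,40),(125,255,255),.064,(230,180,360,280)); print('blue',c[:3],cv2.boundingRect(c[3]))
# alum corners etc
im=d['pixels'][80:290,230:380]; cv2.imwrite('pics/w2c.png',cv2.resize(im,None,fx=4,fy=3,interpolation=cv2.INTER_CUBIC)[:600])
E
```

```text
t 1.43 tcp [0.4847 0.2536 0.1848] yaw -10.17 xdown [-0.002 -0.    -1.   ] f [-0.1 -0.1  0.2] w 1.001 q [0.38 0.09 1.43 0.   1.62 0.56]
blue (array([0.48308564, 0.26080151]), (0.051403131103515624, 0.06077068481445313), 79.67992401123047) (270, 198, 77, 63)
```

View pics/w2c.png

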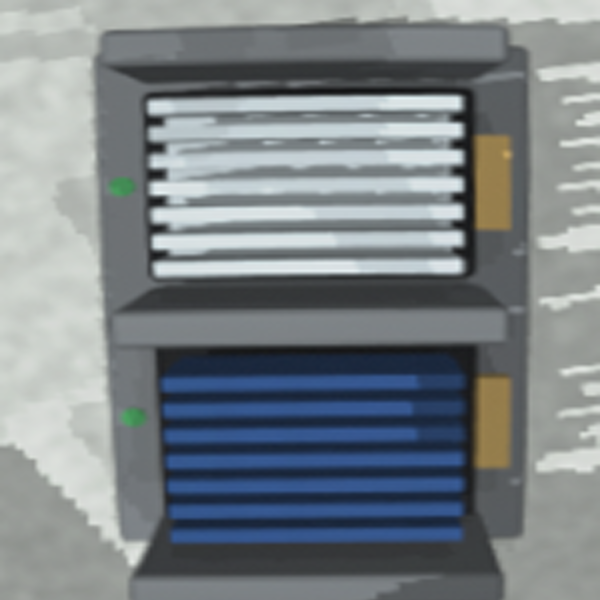

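Run:
```python
from h import *
d=snap('wrist');st()
C=[wonz(d,230+u/4,80+v/3,.064) for u,v in((162,376),(464,373),(462,543),(171,543))]
print(np.array(C).round(4),np.mean(C,0)); print([np.degrees(np.arctan2(*(C[j]-C[i])[1::-1])) for i,j in((0,1),(3,2))],np.linalg.norm(C[0]-C[1]),np.linalg.norm(C[1]-C[2]))
C=[wonz(d,230+u/4,80+v/3,.064) for u,v in((147,95),(463,95),(466,276),(152,277))]
print('alu',np.mean(C,0),[np.degrees(np.arctan2(*(C[j]-C[i])[1::-1])) for i,j in((0,1),(3,2))],np.linalg.norm(C[0]-C[1]))
# mat from wrist
im=cv2.cvtColor(d['pixels'],cv2.COLOR_BGR2HSV)
plan([.4825,.2550,.062],-10)
```

```text
t 1.48 tcp [0.484  0.2545 0.1852] yaw -10.06 xdown [-0.001  0.    -1.   ] f [-0.4 -0.4 -0.3] w 1.003 q [0.38 0.09 1.43 0.   1.62 0.56]
[[0.4561 0.2871 0.064 ]
 [0.515  0.2772 0.064 ]
 [0.5073 0.2305 0.064 ]
 [0.4482 0.2411 0.064 ]] [0.48165977 0.2589876  0.064     ]
[np.float64(-9.509747808621114), np.float64(-10.183314647293711)] 0.05973415739810776 0.047310770826844456
alu [0.49335376 0.33113912 0.064     ] [np.float64(-10.521385066939049), np.float64(-10.114622221357438)] 0.060441607180489985
[[[-0.0,-0.0,-0.0],[31.0,0.0,-0.0],0],[[-0.001,-0.001,-0.0],[31.0,0.0,-1.0],0],[[0.0,0.0,-0.0],[30.0,0.0,-0.0],0],[[-0.0,-0.0,-0.0],[31.2,0.2,-0.5],0]]
```

Call:
carry_out(
  motion=[
    [[0,0,0],[30,3,-3],0],
    [[0,0,0],[35,0,0],0],
    [[0,0,0],[35,0,0],0],
    [[0,0,0],[30,0,0],0],
    [[0,0,0],[10,0,0],0],
    [[0,0,0],[0,0,0],0],
    [[0,0,0],[0,0,0],0],
  ],
)

```text
time_s: 2.07
tcp_pos: [0.4817, 0.259, 0.0465]
ee_rot: [[0.001, 0.173, 0.985], [0.001, 0.985, -0.173], [-1.0, 0.001, 0.001]]
ft_force: [0.2, 0.4, 1.0]
grip_width: 1.0
```

Run:
```python
from h import *
st(); d=snap('wrist','w3.png')
```

```text
t 2.07 tcp [0.4817 0.259  0.0465] yaw -9.98 xdown [ 0.001  0.001 -1.   ] f [0.2 0.4 1. ] w 1.0 q [0.39 0.18 1.62 0.   1.35 0.56]
```

View pics/w3.png

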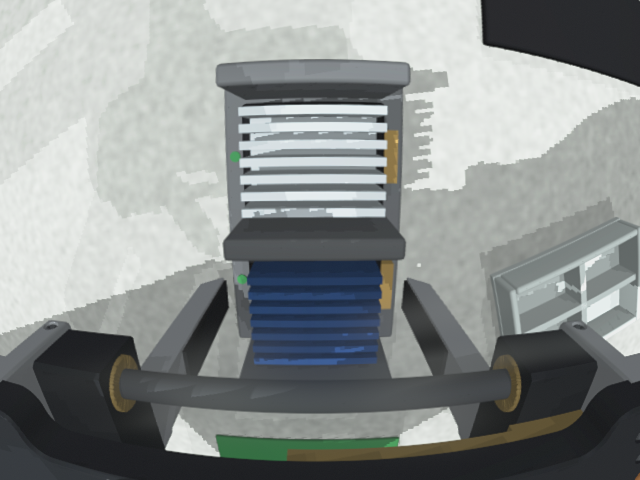

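The blue heat sink sits between the fingers (cols 250–380, tips at 225 and 405). Closing.

Call:
carry_out(
  motion=[
    [[0,0,0],[0,0,0],1],
    [[0,0,0],[0,0,0],1],
    [[0,0,0],[0,0,0],1],
    [[0,0,0],[0,0,0],1],
    [[0,0,0],[0,0,0],1],
    [[0,0,0],[0,0,0],1],
  ],
  squeeze=30,
)

```text
time_s: 2.62
tcp_pos: [0.482, 0.2581, 0.0459]
ee_rot: [[0.0, 0.175, 0.985], [0.0, 0.985, -0.175], [-1.0, 0.001, 0.0]]
ft_force: [-0.6, -1.3, 0.9]
grip_width: 0.633
```

Call:
carry_out(
  motion=[
    [[0,0,0],[-5,0,0],1],
    [[0,0,0],[-15,0,0],1],
    [[0,0,0],[-20,0,0],1],
    [[0,0,0],[0,0,0],1],
  ],
)

```text
time_s: 2.95
tcp_pos: [0.484, 0.2589, 0.0891]
ee_rot: [[0.006, 0.175, 0.985], [0.003, 0.985, -0.175], [-1.0, 0.004, 0.005]]
ft_force: [0.2, 0.4, -1.7]
grip_width: 0.636
```

Run:
```python
from h import *
st(); d=snap('wrist','w4.png')
```

```text
t 2.95 tcp [0.484  0.2589 0.0891] yaw -10.09 xdown [ 0.006  0.003 -1.   ] f [ 0.2  0.4 -1.7] w 0.636 q [0.39 0.14 1.57 0.   1.43 0.56]
```

View pics/w4.png

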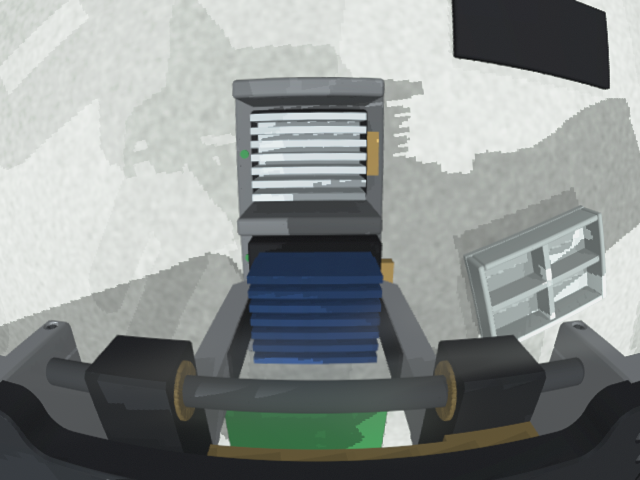

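Call:
carry_out(
  motion=[
    [[0,0,0],[-25,0,0],1],
    [[0,0,0],[-25,0,0],1],
    [[0,0,0],[0,0,0],1],
  ],
)

```text
time_s: 3.25
tcp_pos: [0.4841, 0.259, 0.1394]
ee_rot: [[0.007, 0.175, 0.985], [0.003, 0.985, -0.175], [-1.0, 0.004, 0.007]]
ft_force: [1.0, 1.0, -0.9]
grip_width: 0.637
```

Run:
```python
from h import *
st(); plan([.438,.046,.08],14,clos=1,vmax=35)
```

```text
t 3.25 tcp [0.4841 0.259  0.1394] yaw -10.09 xdown [ 0.007  0.003 -1.   ] f [ 1.   1.  -0.9] w 0.637 q [0.39 0.11 1.5  0.   1.52 0.56]
[[[-0.06,0.001,-0.0],[8.0,-31.0,-1.0],1],[[-0.06,0.001,-0.001],[9.0,-31.0,-3.0],1],[[-0.06,0.001,-0.0],[8.0,-31.0,-5.0],1],[[-0.06,0.001,-0.001],[8.0,-30.0,-7.0],1],[[-0.06,0.001,0.0],[9.0,-30.0,-9.0],1],[[-0.06,0.001,-0.0],[8.0,-30.0,-10.0],1],[[-0.06,0.001,-0.001],[8.7,-28.4,-11.9],1]]
```

Call:
carry_out(
  motion=[
    [[-0.06,0,0],[0,-31,-1],1],
    [[-0.06,0,0],[0,-31,-3],1],
    [[-0.06,0,0],[9,-31,-5],1],
    [[-0.06,0,0],[13,-30,-7],1],
    [[-0.06,0,0],[13,-30,-9],1],
    [[-0.06,0,0],[13,-30,-10],1],
    [[-0.06,0,0],[12,-28,-12],1],
    [[0,0,0],[0,0,0],1],
  ],
)

```text
time_s: 3.92
tcp_pos: [0.4308, 0.0411, 0.0702]
ee_rot: [[-0.01, -0.238, 0.971], [-0.003, 0.971, 0.238], [-1.0, -0.001, -0.01]]
ft_force: [0.2, 0.1, -2.7]
grip_width: 0.639
```

Run:
```python
from h import *
d=snap('wrist','w5.png');st(); 
im=cv2.cvtColor(d['pixels'],cv2.COLOR_BGR2HSV);m=cv2.inRange(im,(50,120,40),(75,255,255));print(cv2.boundingRect(m))
```

```text
t 3.97 tcp [0.4323 0.0433 0.0716] yaw 13.71 xdown [-0.007 -0.    -1.   ] f [ 0.3  0.6 -1.6] w 0.638 q [-0.03 -0.09  1.84 -0.    1.4  -0.27]
(192, 109, 277, 253)
```

View pics/w5.png

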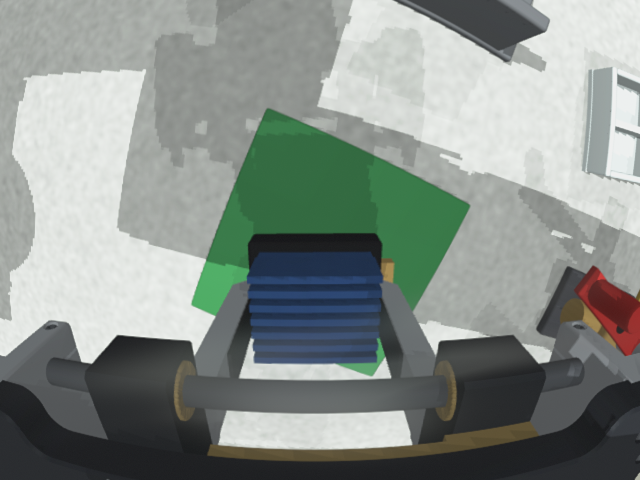

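Run:
```python
from h import *
d=snap('wrist');st()
C=np.array([wonz(d,u,v,.003) for u,v in((267,109),(469,206),(375,375),(192,303))]);print(C.round(4),C.mean(0))
plan([.438,.044,.042],13.8,n=2)
```

```text
t 4.02 tcp [0.4337 0.0446 0.073 ] yaw 13.79 xdown [-0.004  0.001 -1.   ] f [-0.8 -0.5 -1.2] w 0.639 q [-0.03 -0.09  1.84  0.    1.4  -0.27]
[[ 0.3804  0.133   0.003 ]
 [ 0.5265  0.1056  0.003 ]
 [ 0.5017 -0.0388  0.003 ]
 [ 0.3538 -0.011   0.003 ]] [0.44059295 0.04720232 0.003     ]
[[[-0.0,-0.002,-0.001],[16.0,-1.0,2.0],0],[[-0.0,-0.002,-0.001],[15.0,-0.7,2.1],0]]
```

Call:
carry_out(
  motion=[
    [[0,0,0],[10,1,2],1],
    [[0,0,0],[12,0,0],1],
    [[0,0,0],[8,0,0],1],
    [[0,0,0],[0,0,0],1],
    [[0,0,0],[0,0,0],1],
    [[0,0,0],[0,0,0],1],
  ],
)

```text
time_s: 4.52
tcp_pos: [0.4374, 0.0473, 0.0457]
ee_rot: [[0.001, -0.243, 0.97], [0.0, 0.97, 0.243], [-1.0, -0.0, 0.001]]
ft_force: [-0.4, 0.3, -3.2]
grip_width: 0.635
```

Call:
carry_out(
  motion=[
    [[0,0,0],[2,0,0],1],
    [[0,0,0],[1,0,0],1],
    [[0,0,0],[0.5,0,0],1],
    [[0,0,0],[0,0,0],1],
    [[0,0,0],[0,0,0],1],
  ],
)

```text
time_s: 4.93
tcp_pos: [0.4371, 0.0467, 0.0421]
ee_rot: [[0.0, -0.241, 0.97], [0.0, 0.97, 0.241], [-1.0, -0.0, 0.0]]
ft_force: [0.2, -0.1, -1.4]
grip_width: 0.637
```

Call:
carry_out(
  motion=[
    [[0,0,0],[0.8,0,0],1],
    [[0,0,0],[0.5,0,0],1],
    [[0,0,0],[0,0,0],1],
  ],
)

```text
time_s: 5.18
tcp_pos: [0.4372, 0.0467, 0.0409]
ee_rot: [[0.0, -0.242, 0.97], [0.0, 0.97, 0.242], [-1.0, -0.0, 0.0]]
ft_force: [0.1, -0.3, -1.2]
grip_width: 0.637
```

Call:
carry_out(
  motion=[
    [[0,0,0],[0.7,0,0],1],
    [[0,0,0],[0,0,0],1],
    [[0,0,0],[0,0,0],1],
  ],
)

```text
time_s: 5.43
tcp_pos: [0.4372, 0.0467, 0.0409]
ee_rot: [[0.0, -0.242, 0.97], [-0.0, 0.97, 0.242], [-1.0, -0.0, 0.0]]
ft_force: [-3.7, -0.8, 5.8]
grip_width: 0.636
```

Call:
carry_out(
  motion=[
    [[0,0,0],[0,0,0],0],
    [[0,0,0],[0,0,0],0],
    [[0,0,0],[0,0,0],0],
    [[0,0,0],[0,0,0],0],
    [[0,0,0],[-20,0,0],0],
    [[0,0,0],[-30,0,0],0],
    [[0,0,0],[-30,0,0],0],
    [[0.12,0,0],[-30,0,0],0],
  ],
)

```text
time_s: 6.1
tcp_pos: [0.4366, 0.0468, 0.1507]
ee_rot: [[-0.001, -0.122, 0.993], [0.0, 0.993, 0.122], [-1.0, 0.0, -0.001]]
ft_force: [0.3, 0.6, 0.7]
grip_width: 1.001
```

Call:
carry_out(
  motion=[
    [[0.12,0,0],[0,0,0],0],
    [[0.12,0,0],[0,0,0],0],
    [[0.12,0,0],[0,0,0],0],
    [[0.12,0,0],[0,0,0],0],
    [[0.12,0,0],[0,0,0],0],
    [[0.12,0,0],[0,0,0],0],
    [[0.12,0,0],[0,0,0],0],
    [[0.12,0,0],[0,0,0],0],
  ],
)

```text
time_s: 6.77
tcp_pos: [0.437, 0.0468, 0.1497]
ee_rot: [[-0.0, 0.746, 0.666], [0.0, 0.666, -0.746], [-1.0, 0.0, -0.0]]
ft_force: [-0.2, 0.4, 0.2]
grip_width: 0.998
```

Call:
carry_out(
  motion=[
    [[0.12,0,0],[0,0,0],0],
    [[0.12,0,0],[0,0,0],0],
    [[0.12,0,0],[0,0,0],0],
    [[0.13,0,0],[0,0,0],0],
  ],
)

```text
out of range: row 4 has 0.13, outside -0.125 to 0.125
```

Run:
```python
from h import *
st(); d=snap('wrist','w6.png');st()
```

```text
t 6.77 tcp [0.437  0.0468 0.1497] yaw -48.24 xdown [-0.  0. -1.] f [-0.2  0.4  0.2] w 0.998 q [-0.02 -0.14  1.72  0.    1.56  0.82]
t 6.82 tcp [0.4371 0.0468 0.1497] yaw -48.45 xdown [ 0.  0. -1.] f [-0.9  0.9  0.4] w 0.999 q [-0.02 -0.14  1.72  0.    1.56  0.82]
```

View pics/w6.png

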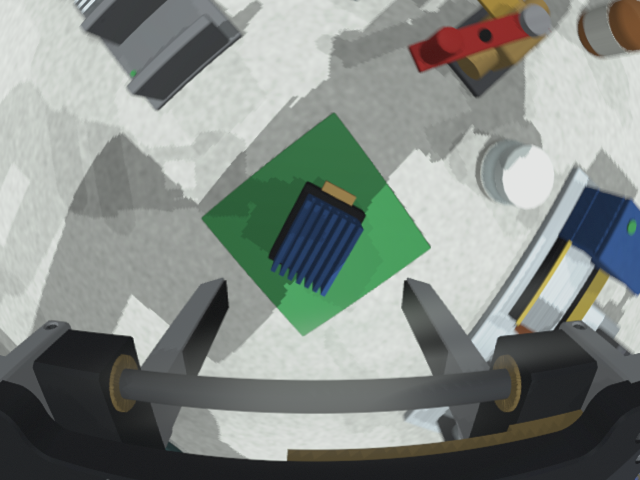

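The module stands upright in the middle of the mat. I'll finish the turn.

Call:
carry_out(
  motion=[
    [[0.12,0,0],[0,0,0],0],
    [[0.12,0,0],[0,0,0],0],
    [[0.12,0,0],[0,0,0],0],
    [[0.12,0,0],[0,0,0],0],
    [[0,0,0],[0,0,0],0],
    [[0,0,0],[0,0,0],0],
  ],
)

```text
time_s: 7.32
tcp_pos: [0.437, 0.0468, 0.1498]
ee_rot: [[-0.0, 0.967, 0.256], [0.0, 0.256, -0.967], [-1.0, -0.0, -0.0]]
ft_force: [0.7, -0.7, 0.0]
grip_width: 1.002
```

Run:
```python
from h import *
d=snap('wrist','w7.png');st()
im=d['pixels']; cv2.imwrite('pics/w7c.png',cv2.resize(im[150:290,230:400],None,fx=4,fy=4,interpolation=cv2.INTER_CUBIC))
```

```text
t 7.37 tcp [0.437  0.0468 0.1498] yaw -75.17 xdown [-0.  0. -1.] f [-0.6 -0.2 -0.3] w 0.997 q [-0.02 -0.14  1.72  0.    1.56  1.29]
```

View pics/w7.png

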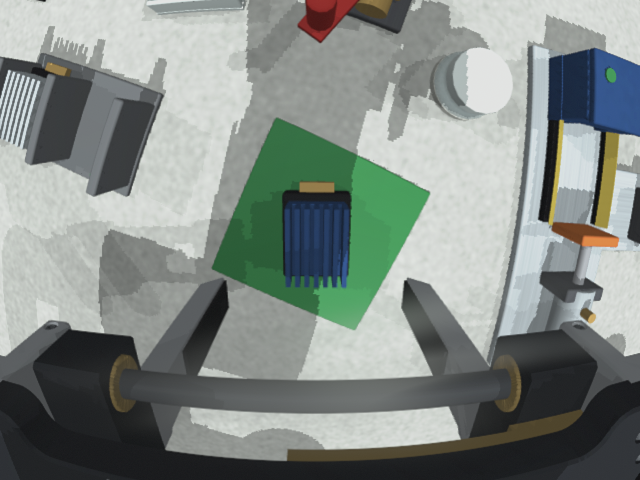

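View pics/w7c.png

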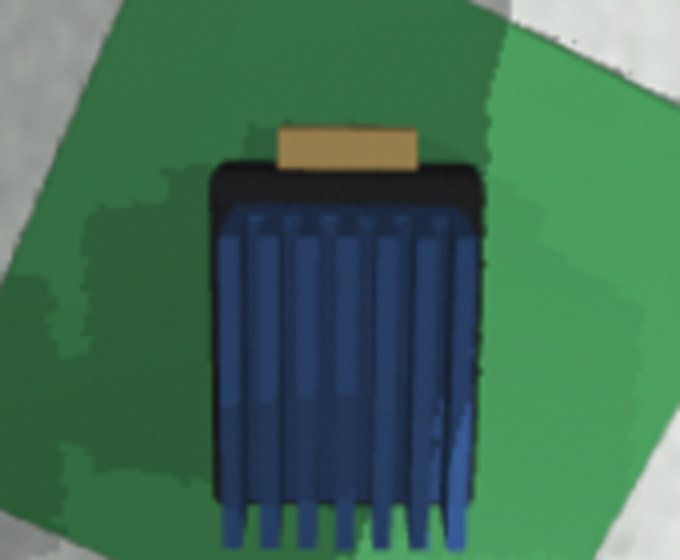

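Run:
```python
from h import *
d=snap('wrist');st()
C=np.array([wonz(d,230+u/4,150+v/4,.059) for u,v in((218,236),(476,236),(465,548),(222,548))]);print(C.round(4),C.mean(0))
for i,j in((3,0),(2,1)): print(np.degrees(np.arctan2(*(C[j]-C[i])[1::-1])))
print([np.linalg.norm(C[i]-C[j])for i,j in((0,1),(1,2),(2,3),(3,0))])
C=np.array([wonz(d,230+u/4,150+v/4,.023) for u,v in((212,168),(484,168))]);print(np.degrees(np.arctan2(*(C[1]-C[0])[1::-1])),C)
plan([.555,-.185,.21],-76)
```

```text
t 7.42 tcp [0.437  0.0468 0.1499] yaw -75.22 xdown [-0.  0. -1.] f [ 0.8 -0.5 -0.3] w 1.002 q [-0.02 -0.14  1.72  0.    1.56  1.29]
[[0.4621 0.0757 0.059 ]
 [0.4738 0.0314 0.059 ]
 [0.4158 0.0166 0.059 ]
 [0.4041 0.061  0.059 ]] [0.43893455 0.04618817 0.059     ]
14.15761204525954
14.323851828178768
[np.float64(0.045767632977739184), np.float64(0.05985379482612419), np.float64(0.045940931474537726), np.float64(0.05982089902750634)]
-75.18678965665679 [[0.4676803  0.08121979 0.023     ]
 [0.48160438 0.02856843 0.023     ]]
[[[0.002,-0.0,-0.0],[-9.0,8.0,36.0],0],[[0.002,-0.0,-0.0],[-8.0,8.0,37.0],0],[[0.002,-0.0,-0.0],[-9.0,8.0,36.0],0],[[0.002,-0.0,-0.0],[-8.0,8.0,36.0],0],[[0.002,-0.0,-0.0],[-9.0,8.0,36.0],0],[[0.002,-0.0,-0.0],[-9.0,8.0,37.0],0],[[0.002,-0.0,-0.0],[-8.1,8.5,35.9],0]]
```

Call:
carry_out(
  motion=[
    [[0,0,0],[-15,8,36],0],
    [[0,0,0],[-15,8,36],0],
    [[0,0,0],[-10,8,36],0],
    [[0,0,0],[-8,8,36],0],
    [[0,0,0],[-8,8,36],0],
    [[0,0,0],[-4,8,36],0],
    [[0,0,0],[0,8,36],0],
    [[0,0,0],[0,0,0],0],
  ],
)

```text
time_s: 8.08
tcp_pos: [0.5564, -0.1888, 0.2083]
ee_rot: [[-0.001, 0.969, 0.249], [-0.002, 0.249, -0.969], [-1.0, -0.001, 0.002]]
ft_force: [-0.4, 0.2, -1.0]
grip_width: 0.998
```

Call:
carry_out(
  motion=[
    [[0,0,0],[0,0,0],0],
    [[0,0,0],[0,0,0],0],
  ],
)

```text
time_s: 8.25
tcp_pos: [0.5544, -0.1825, 0.2094]
ee_rot: [[-0.001, 0.967, 0.253], [0.001, 0.253, -0.967], [-1.0, -0.001, -0.001]]
ft_force: [-0.2, 0.3, -0.1]
grip_width: 0.998
```

Run:
```python
from h import *
import pickle
d=snap('wrist','w8.png');st();pickle.dump(d,open('jig.pkl','wb'))
cv2.imwrite('pics/w8c.png',cv2.resize(d['pixels'][60:300,200:460],None,fx=3,fy=2.5,interpolation=cv2.INTER_CUBIC))
```

```text
t 8.3 tcp [ 0.5543 -0.182   0.2098] yaw -75.3 xdown [-0.001  0.001 -1.   ] f [0.4 0.1 0. ] w 0.999 q [-0.41  0.16  1.3   0.    1.68  0.9 ]
```

View pics/w8.png

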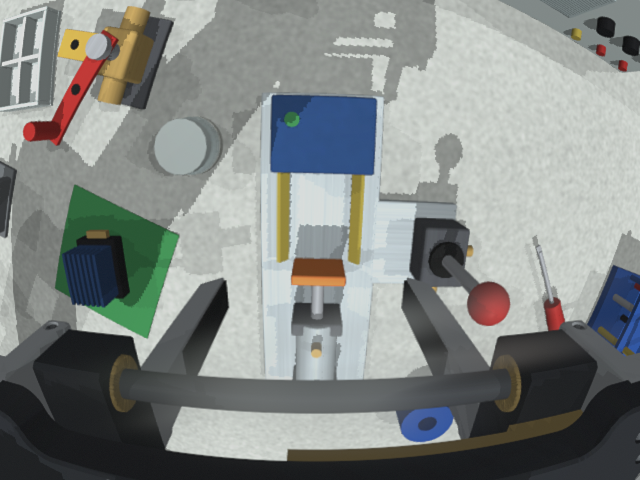

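View pics/w8c.png

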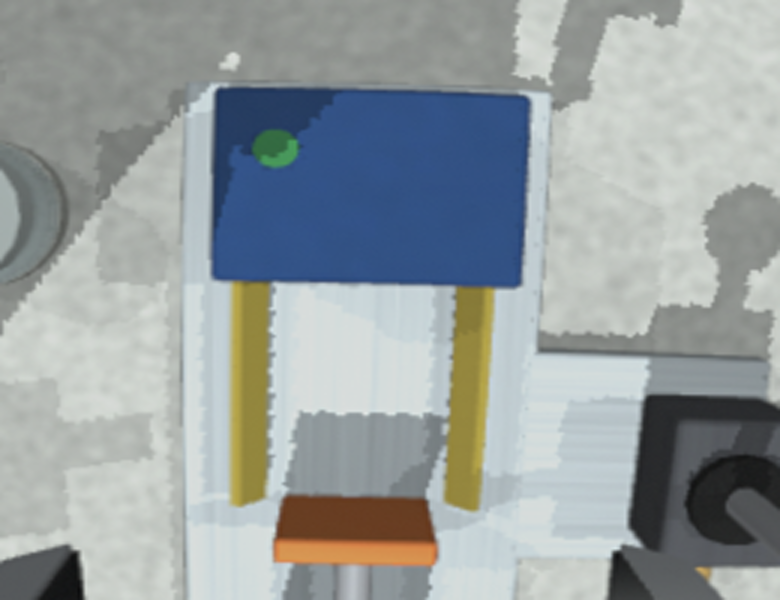

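Run:
```python
from h import *
import pickle
d=pickle.load(open('jig.pkl','rb'))
g=lambda u,v,z:wonz(d,200+u/3,60+v/2.5,z)
def pr(n,A,B):
    D=B-A;print(n,A.round(4),B.round(4),'mid',((A+B)/2).round(4),'len',np.linalg.norm(D).round(4),'ang',np.degrees(np.arctan2(D[1],D[0])).round(2)); return (A+B)/2
s=pr('sockface',g(212,279,.081),g(521,287,.081))
pr('sockback',g(216,88,.081),g(530,97,.081))
pr('sockL',g(212,279,.081),g(216,88,.081));pr('sockR',g(521,287,.081),g(530,97,.081))
L1=pr('guideLouter',g(232,505,.033),g(233,285,.033)); R1=pr('guideRouter',g(480,510,.033),g(494,289,.033))
pr('outer far',g(233,285,.033),g(494,289,.033));pr('outer near',g(232,505,.033),g(480,510,.033))
pr('inner far',g(270,285,.024),g(457,289,.024));pr('inner near',g(265,497,.024),g(445,503,.024))
p=pr('pusher',g(277,541,.067),g(436,543,.067))
pr('plateL',g(182,590,.012),g(188,90,.012));pr('plateR',g(517,550,.012),g(550,90,.012))
for yaw in(14.3,):
  x=np.array([np.cos(np.radians(yaw)),np.sin(np.radians(yaw)),0])
  print('home from sock',s-.036*x,'load',s-.053*x,'home from push',p+.060*x,'load',p+.043*x)
```

```text
sockface [ 0.5985 -0.1345  0.081 ] [ 0.617  -0.2149  0.081 ] mid [ 0.6077 -0.1747  0.081 ] len 0.0825 ang -77.03
sockback [ 0.6582 -0.1206  0.081 ] [ 0.6767 -0.2009  0.081 ] mid [ 0.6675 -0.1607  0.081 ] len 0.0823 ang -77.03
sockL [ 0.5985 -0.1345  0.081 ] [ 0.6582 -0.1206  0.081 ] mid [ 0.6284 -0.1275  0.081 ] len 0.0613 ang 13.03
sockR [ 0.617  -0.2149  0.081 ] [ 0.6767 -0.2009  0.081 ] mid [ 0.6469 -0.2079  0.081 ] len 0.0613 ang 13.23
guideLouter [ 0.508  -0.1564  0.033 ] [ 0.592  -0.1369  0.033 ] mid [ 0.55   -0.1467  0.033 ] len 0.0863 ang 13.03
guideRouter [ 0.5265 -0.2358  0.033 ] [ 0.6112 -0.2155  0.033 ] mid [ 0.5688 -0.2256  0.033 ] len 0.087 ang 13.43
outer far [ 0.592  -0.1369  0.033 ] [ 0.6112 -0.2155  0.033 ] mid [ 0.6016 -0.1762  0.033 ] len 0.0809 ang -76.32
outer near [ 0.508  -0.1564  0.033 ] [ 0.5265 -0.2358  0.033 ] mid [ 0.5172 -0.1961  0.033 ] len 0.0815 ang -76.87
inner far [ 0.5938 -0.1477  0.024 ] [ 0.6074 -0.2055  0.024 ] mid [ 0.6006 -0.1766  0.024 ] len 0.0594 ang -76.74
inner near [ 0.5109 -0.1662  0.024 ] [ 0.5236 -0.2253  0.024 ] mid [ 0.5172 -0.1958  0.024 ] len 0.0605 ang -77.81
pusher [ 0.5106 -0.173   0.067 ] [ 0.5218 -0.2192  0.067 ] mid [ 0.5162 -0.1961  0.067 ] len 0.0476 ang -76.34
plateL [ 0.4573 -0.147   0.012 ] [ 0.661  -0.1023  0.012 ] mid [ 0.5592 -0.1247  0.012 ] len 0.2085 ang 12.37
plateR [ 0.5058 -0.2585  0.012 ] [ 0.6913 -0.2156  0.012 ] mid [ 0.5985 -0.237   0.012 ] len 0.1903 ang 13.02
home from sock [ 0.57286116 -0.18356517  0.081     ] load [ 0.55638789 -0.18776415  0.081     ] home from push [ 0.57432349 -0.18129554  0.067     ] load [ 0.55785022 -0.18549452  0.067     ]
```

Run:
```python
from h import *
import pickle
d=pickle.load(open('jig.pkl','rb'))
print('knob',wonz(d,489,304,.157))
print('iso post top',wonz(d,30,131,.116),'pivot',wonz(d,99,46,.083),'hole',wonz(d,76,89,.076),'tabhole',wonz(d,75,43,.068))
st();plan([.438,.0465,.12],-75.8,vmax=37)
```

```text
knob [ 0.55900414 -0.30914427  0.157     ]
iso post top [0.59484313 0.08134803 0.116     ] pivot [0.67664339 0.04512011 0.083     ] hole [0.63551652 0.06567089 0.076     ] tabhole [0.68020022 0.08638216 0.068     ]
t 8.3 tcp [ 0.5543 -0.182   0.2098] yaw -75.3 xdown [-0.001  0.001 -1.   ] f [0.4 0.1 0. ] w 0.999 q [-0.41  0.16  1.3   0.    1.68  0.9 ]
[[[0.001,-0.0,0.0],[11.0,-7.0,-31.0],0],[[0.001,-0.0,0.0],[12.0,-7.0,-32.0],0],[[0.001,-0.0,0.0],[11.0,-7.0,-31.0],0],[[0.001,-0.0,0.0],[11.0,-6.0,-31.0],0],[[0.001,-0.001,0.0],[11.0,-7.0,-31.0],0],[[0.002,0.0,0.0],[12.0,-7.0,-32.0],0],[[0.001,0.0,0.0],[11.0,-7.0,-31.0],0],[[0.001,0.0,0.0],[11.0,-7.4,-31.3],0]]
```

Call:
carry_out(
  motion=[
    [[0,0,0],[11,-7,-31],0],
    [[0,0,0],[12,-7,-32],0],
    [[0,0,0],[11,-7,-31],0],
    [[0,0,0],[11,-6,-31],0],
    [[0,0,0],[11,-7,-31],0],
    [[0,0,0],[12,-7,-32],0],
    [[0,0,0],[11,-7,-31],0],
    [[0.009,0,0],[11,-7,-31],0],
  ],
)

```text
time_s: 8.97
tcp_pos: [0.4365, 0.0475, 0.1199]
ee_rot: [[0.001, 0.969, 0.246], [0.0, 0.246, -0.969], [-1.0, 0.001, -0.0]]
ft_force: [0.9, 0.4, 0.1]
grip_width: 1.001
```

Call:
carry_out(
  motion=[
    [[0,0,0],[0,0,0],0],
    [[0,0,0],[0,0,0],0],
    [[0,0,0],[0,0,0],0],
  ],
)

```text
time_s: 9.22
tcp_pos: [0.4386, 0.0455, 0.1208]
ee_rot: [[0.002, 0.969, 0.246], [-0.0, 0.246, -0.969], [-1.0, 0.002, 0.001]]
ft_force: [0.9, 0.1, 0.8]
grip_width: 0.998
```

Run:
```python
from h import *
st();plan([.438,.0465,.042],-75.8,vmax=27)
```

```text
t 9.22 tcp [0.4386 0.0455 0.1208] yaw -75.79 xdown [ 0.002 -0.    -1.   ] f [0.9 0.1 0.8] w 0.998 q [-0.03 -0.12  1.77 -0.    1.49  1.3 ]
[[[0.0,0.0,-0.001],[26.0,-0.0,-0.0],0],[[0.0,0.001,-0.0],[27.0,-0.0,-1.0],0],[[0.0,-0.0,-0.001],[25.8,-0.4,-0.2],0]]
```

Call:
carry_out(
  motion=[
    [[0,0,0],[25,0,-1],0],
    [[0,0,0],[25,0,0],0],
    [[0,0,0],[20,0,0],0],
    [[0,0,0],[8.5,0,0],0],
    [[0,0,0],[0,0,0],0],
    [[0,0,0],[0,0,0],0],
    [[0,0,0],[0,0,0],1],
    [[0,0,0],[0,0,0],1],
  ],
)

```text
time_s: 9.88
tcp_pos: [0.4398, 0.0458, 0.0432]
ee_rot: [[0.003, 0.97, 0.243], [-0.0, 0.243, -0.97], [-1.0, 0.003, 0.001]]
ft_force: [-0.3, 0.0, -0.2]
grip_width: 0.894
```

Call:
carry_out(
  motion=[
    [[0,0,0],[0,0,0],1],
    [[0,0,0],[0,0,0],1],
    [[0,0,0],[0,0,0],1],
    [[0,0,0],[0,0,0],1],
    [[0,0,0],[0,0,0],1],
  ],
)

```text
time_s: 10.3
tcp_pos: [0.4383, 0.0461, 0.0416]
ee_rot: [[0.0, 0.97, 0.243], [0.0, 0.243, -0.97], [-1.0, 0.0, 0.0]]
ft_force: [0.5, -0.2, 0.8]
grip_width: 0.537
```

Call:
carry_out(
  motion=[
    [[0,0,0],[-5,0,0],1],
    [[0,0,0],[-20,0,0],1],
    [[0,0,0],[-30,0,0],1],
    [[0,0,0],[-30,0,0],1],
    [[0,0,0],[0,0,0],1],
    [[0,0,0],[0,0,0],1],
  ],
)

```text
time_s: 10.8
tcp_pos: [0.4394, 0.046, 0.128]
ee_rot: [[0.004, 0.97, 0.243], [-0.0, 0.243, -0.97], [-1.0, 0.004, 0.001]]
ft_force: [0.1, -0.0, -3.7]
grip_width: 0.486
```

Run:
```python
from h import *
d=snap('wrist','w9.png');st();plan([.5555,-.1868,.13],-76.9,vmax=35)
```

```text
t 10.85 tcp [0.4379 0.046  0.126 ] yaw -75.92 xdown [-0.  0. -1.] f [-1.1 -0.6 -3. ] w 0.489 q [-0.02 -0.12  1.76  0.    1.51  1.3 ]
[[[0.002,-0.0,0.0],[-1.0,7.0,32.0],0],[[0.002,-0.0,0.0],[-0.0,7.0,32.0],0],[[0.002,-0.0,0.0],[-1.0,8.0,31.0],0],[[0.003,-0.0,0.0],[-0.0,7.0,32.0],0],[[0.002,-0.0,0.0],[-1.0,8.0,32.0],0],[[0.002,-0.0,0.0],[-0.0,7.0,32.0],0],[[0.002,-0.0,0.0],[-1.0,8.0,31.0],0],[[0.002,-0.0,0.0],[-0.1,7.3,32.0],0]]
```

View pics/w9.png

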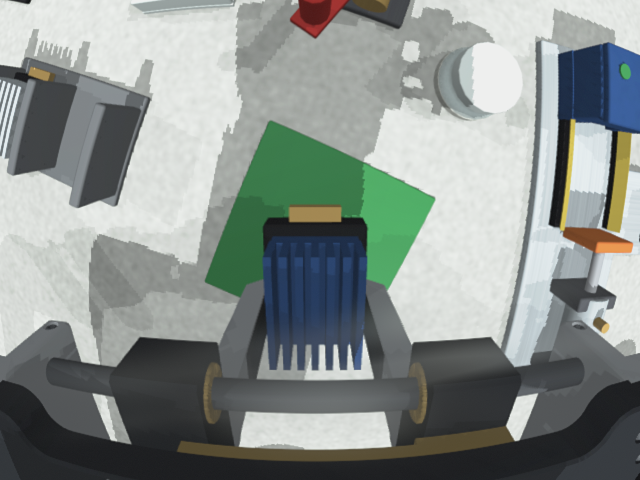

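Lifted straight, plug facing away from the palm toward image-up (the jig's +x); grip width 46 mm. Carrying to the jig.

Call:
carry_out(
  motion=[
    [[0.002,0,0],[-8,7,32],1],
    [[0.002,0,0],[-8,7,32],1],
    [[0.002,0,0],[0,8,32],1],
    [[0.002,0,0],[0,7,32],1],
    [[0.002,0,0],[0,8,32],1],
    [[0.002,0,0],[0,7,32],1],
    [[0.002,0,0],[0,7,32],1],
    [[0.002,0,0],[0,7,31],1],
  ],
)

```text
time_s: 11.52
tcp_pos: [0.5538, -0.189, 0.1388]
ee_rot: [[-0.006, 0.974, 0.227], [0.003, 0.227, -0.974], [-1.0, -0.005, -0.004]]
ft_force: [0.3, 2.1, -1.8]
grip_width: 0.485
```

Call:
carry_out(
  motion=[
    [[0,0,0],[10,0,0],1],
    [[0,0,0],[0,0,0],1],
    [[0,0,0],[0,0,0],1],
    [[0,0,0],[0,0,0],1],
  ],
)

```text
time_s: 11.85
tcp_pos: [0.5538, -0.1866, 0.1308]
ee_rot: [[-0.003, 0.973, 0.229], [0.002, 0.229, -0.973], [-1.0, -0.003, -0.003]]
ft_force: [0.3, 0.6, -2.4]
grip_width: 0.491
```

Run:
```python
from h import *
d=snap('wrist','w10.png');st();plan([.5555,-.1868,.08],-76.9,vmax=35)
e=snap('side');crop(e,'s10.png',220,200,160,120,5)
```

```text
t 11.9 tcp [ 0.5542 -0.1867  0.1317] yaw -76.76 xdown [-0.001  0.001 -1.   ] f [-0.6 -0.2 -2.6] w 0.488 q [-0.42  0.2   1.42  0.    1.53  0.92]
[[[0.001,-0.001,0.001],[26.0,1.0,0.0],0],[[0.001,-0.0,0.0],[25.7,0.2,0.5],0]]
```

View pics/w10.png

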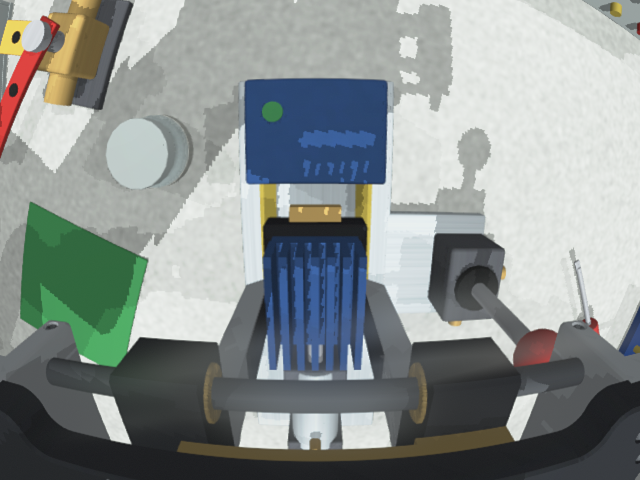

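View pics/s10.png

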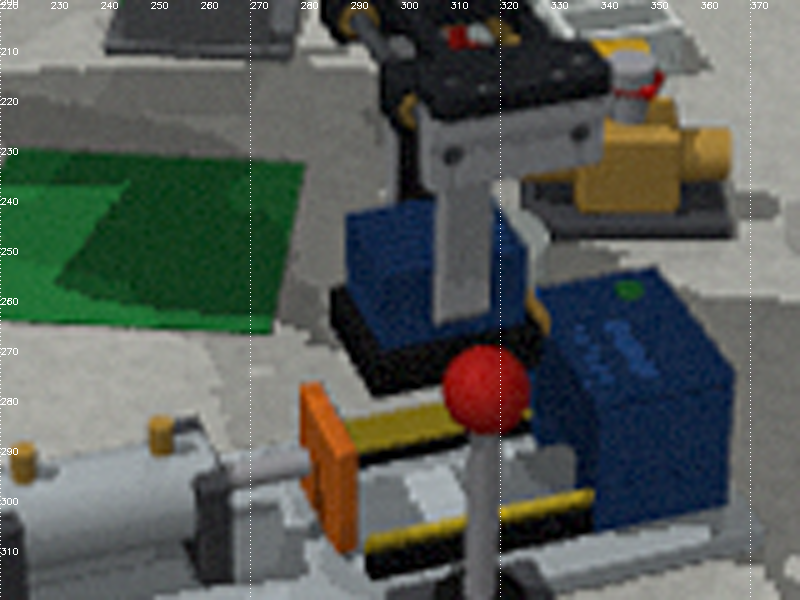

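Call:
carry_out(
  motion=[
    [[0,0,0],[20,1,0],1],
    [[0,0,0],[20,0,0],1],
    [[0,0,0],[15,0,0],1],
    [[0,0,0],[8,0,0],1],
    [[0,0,0],[5,0,0],1],
    [[0,0,0],[0,0,0],1],
    [[0,0,0],[0,0,0],1],
  ],
)

```text
time_s: 12.53
tcp_pos: [0.5564, -0.1877, 0.0654]
ee_rot: [[0.001, 0.974, 0.228], [-0.0, 0.228, -0.974], [-1.0, 0.001, 0.001]]
ft_force: [0.4, 0.1, -2.1]
grip_width: 0.487
```

Run:
```python
from h import *
st()
e=snap('side');crop(e,'s11.png',220,200,160,120,5)
```

```text
t 12.53 tcp [ 0.5564 -0.1877  0.0654] yaw -76.81 xdown [ 0.001 -0.    -1.   ] f [ 0.4  0.1 -2.1] w 0.487 q [-0.42  0.24  1.5   0.    1.4   0.92]
```

View pics/s11.png

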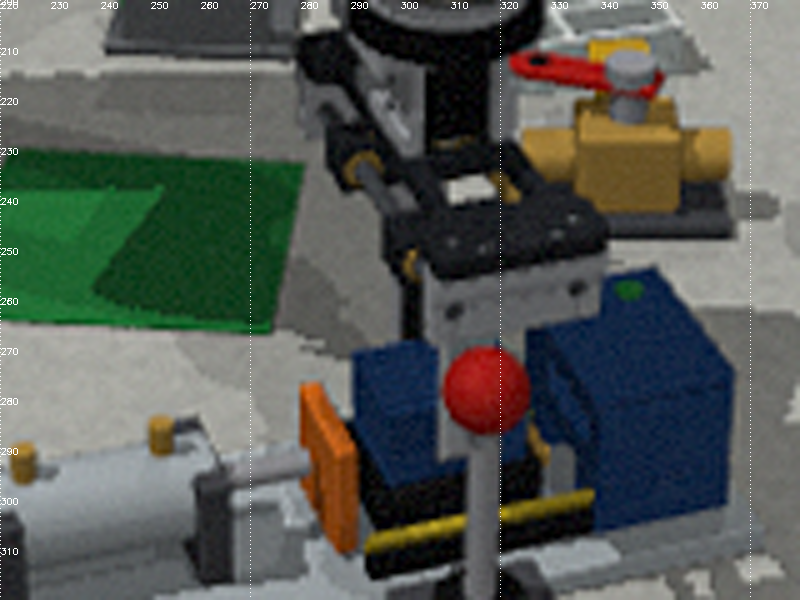

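Call:
carry_out(
  motion=[
    [[0,0,0],[4,0,0],1],
    [[0,0,0],[3,0,0],1],
    [[0,0,0],[2,0,0],1],
    [[0,0,0],[0,0,0],1],
    [[0,0,0],[0,0,0],1],
  ],
)

```text
time_s: 13.0
tcp_pos: [0.5557, -0.1878, 0.0551]
ee_rot: [[-0.001, 0.974, 0.228], [0.0, 0.228, -0.974], [-1.0, -0.001, -0.0]]
ft_force: [-0.0, 1.2, -2.9]
grip_width: 0.488
```

Call:
carry_out(
  motion=[
    [[0,0,0],[1,0,0],1],
    [[0,0,0],[1,0,0],1],
    [[0,0,0],[0,0,0],1],
    [[0,0,0],[0,0,0],1],
  ],
)

```text
time_s: 13.33
tcp_pos: [0.5559, -0.1878, 0.0534]
ee_rot: [[-0.0, 0.974, 0.228], [0.0, 0.228, -0.974], [-1.0, -0.0, -0.0]]
ft_force: [-0.4, -0.8, -2.3]
grip_width: 0.484
```

Call:
carry_out(
  motion=[
    [[0,0,0],[1,0,0],1],
    [[0,0,0],[0.5,0,0],1],
    [[0,0,0],[0,0,0],1],
    [[0,0,0],[0,0,0],1],
  ],
)

```text
time_s: 13.67
tcp_pos: [0.5561, -0.1878, 0.053]
ee_rot: [[0.001, 0.974, 0.228], [-0.0, 0.228, -0.974], [-1.0, 0.001, 0.0]]
ft_force: [-1.2, 0.9, 4.5]
grip_width: 0.488
```

Call:
carry_out(
  motion=[
    [[0,0,0],[0.8,0,0],1],
    [[0,0,0],[0,0,0],1],
    [[0,0,0],[0,0,0],1],
  ],
)

```text
time_s: 13.92
tcp_pos: [0.5562, -0.1878, 0.053]
ee_rot: [[0.001, 0.974, 0.228], [-0.0, 0.228, -0.974], [-1.0, 0.001, 0.001]]
ft_force: [-4.1, 0.6, 7.2]
grip_width: 0.487
```

Call:
carry_out(
  motion=[
    [[0,0,0],[0,0,0],0],
    [[0,0,0],[0,0,0],0],
    [[0,0,0],[0,0,0],0],
    [[0,0,0],[0,0,0],0],
    [[0,0,0],[-15,0,0],0],
    [[0,0,0],[-30,0,0],0],
    [[0,0,0],[-35,0,0],0],
    [[0,0,0],[-40,0,0],0],
  ],
)

```text
time_s: 14.58
tcp_pos: [0.5547, -0.1873, 0.1699]
ee_rot: [[-0.004, 0.974, 0.228], [0.002, 0.228, -0.974], [-1.0, -0.004, -0.003]]
ft_force: [0.6, 0.3, -0.1]
grip_width: 0.988
```

Call:
carry_out(
  motion=[
    [[0,0,0],[-37,0,0],0],
    [[0,0,0],[0,0,0],0.5],
    [[0,0,0],[0,0,0],1],
  ],
)

```text
time_s: 14.83
tcp_pos: [0.5575, -0.1885, 0.2117]
ee_rot: [[0.007, 0.974, 0.228], [-0.003, 0.228, -0.974], [-1.0, 0.006, 0.004]]
ft_force: [-0.2, -0.6, 0.8]
grip_width: 0.891
```

Run:
```python
from h import *
d=snap('wrist','w12.png');st()
e=snap('side');crop(e,'s12.png',220,230,160,120,5)
```

```text
t 14.88 tcp [ 0.5563 -0.188   0.2087] yaw -76.84 xdown [ 0.002 -0.001 -1.   ] f [ 0.2 -0.6 -0.2] w 0.853 q [-0.42  0.17  1.29  0.    1.68  0.92]
```

View pics/w12.png

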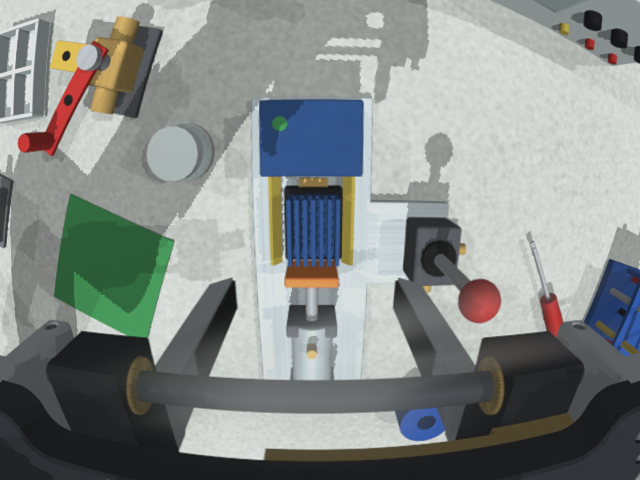

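View pics/s12.png

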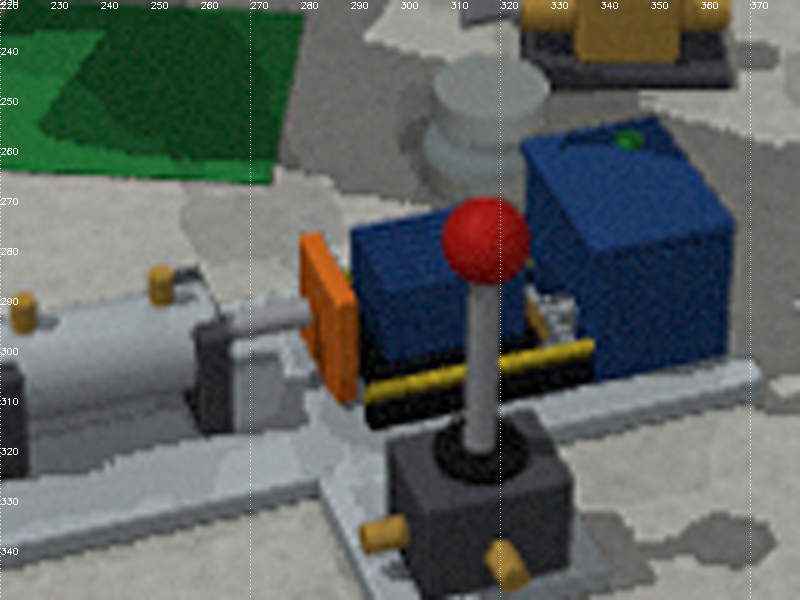

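The module sits flat and centred in the cradle, with the plug toward the socket and a gap left. Next, the lever: approach behind the knob with closed fingers.

Run:
```python
from h import *
d=snap('wrist');st()
plan([.514,-.319,.205],-76.9,vmax=36,clos=1)
plan([.514,-.319,.151],-76.9,vmax=30,clos=1,start=([.514,-.319,.205],-76.9))
```

```text
t 14.98 tcp [ 0.5551 -0.1874  0.2058] yaw -76.83 xdown [-0.003  0.002 -1.   ] f [ 0.9  0.2 -0.6] w 0.768 q [-0.42  0.17  1.3   0.    1.68  0.92]
[[[0.0,-0.001,0.001],[0.0,-17.0,30.0],1],[[0.001,-0.0,0.001],[0.0,-18.0,29.0],1],[[-0.0,-0.001,0.0],[1.0,-17.0,30.0],1],[[0.0,-0.0,0.001],[-0.2,-17.9,29.8],1]]
[[[0.0,0.0,0.0],[27.0,0.0,0.0],1],[[0.0,0.0,0.0],[27.0,0.0,0.0],1]]
```

Call:
carry_out(
  motion=[
    [[0,0,0],[-5,-30,0],1],
    [[0,0,0],[0,-30,20],1],
    [[0,0,0],[0,-10,35],1],
    [[0,0,0],[0,0,35],1],
    [[0,0,0],[5,0,29],1],
    [[0,0,0],[0,0,0],1],
    [[0,0,0],[0,0,0],1],
  ],
)

```text
time_s: 15.57
tcp_pos: [0.5136, -0.32, 0.2043]
ee_rot: [[-0.005, 0.974, 0.226], [0.004, 0.226, -0.974], [-1.0, -0.004, -0.006]]
ft_force: [-0.4, -0.2, 0.2]
grip_width: 0.272
```

Run:
```python
from h import *
d=snap('wrist','w13.png');st()
plan([.514,-.319,.151],-76.9,vmax=30,clos=1)
```

```text
t 15.62 tcp [ 0.514  -0.319   0.2054] yaw -76.88 xdown [-0.004  0.004 -1.   ] f [ 0.5  0.6 -0.2] w 0.228 q [-0.65  0.22  1.25  0.    1.68  0.69]
[[[0.0,-0.002,0.001],[27.0,0.0,0.0],1],[[0.0,-0.003,0.002],[27.4,0.2,0.2],1]]
```

View pics/w13.png

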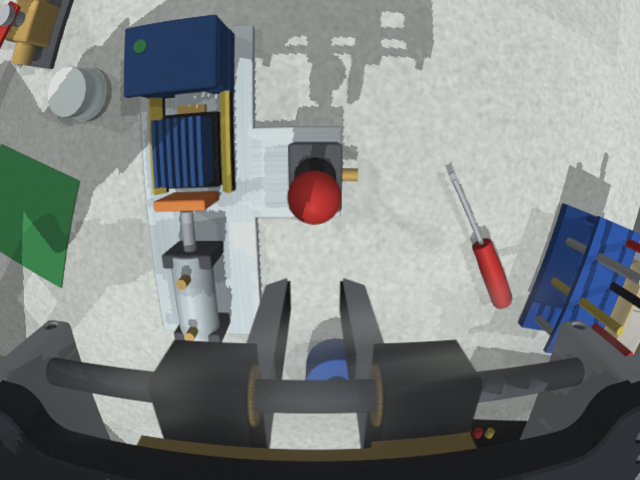

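Knob at (315,197), straight ahead of the nearly closed fingers (column 315). Lowering and checking that they are shut.

Call:
carry_out(
  motion=[
    [[0,0,0],[27,0,0],1],
    [[0,0,0],[27,0,0],1],
    [[0,0,0],[0,0,0],1],
    [[0,0,0],[0,0,0],1],
  ],
)

```text
time_s: 15.95
tcp_pos: [0.5138, -0.3174, 0.1522]
ee_rot: [[-0.004, 0.973, 0.229], [0.003, 0.229, -0.973], [-1.0, -0.003, -0.004]]
ft_force: [0.1, 0.1, 0.3]
grip_width: 0.004
```

Call:
carry_out(
  motion=[
    [[0,0,0],[0,12,0],1],
    [[0,0,0],[0,12,0],1],
    [[0,0,0],[0,6,0],1],
    [[0,0,0],[0,6,0],1],
    [[0,0,0],[0,0,0],1],
  ],
)

```text
time_s: 16.37
tcp_pos: [0.5514, -0.3112, 0.1553]
ee_rot: [[0.001, 0.973, 0.229], [-0.001, 0.229, -0.973], [-1.0, 0.001, 0.001]]
ft_force: [-1.8, 0.7, 2.4]
grip_width: 0.007
```

Run:
```python
from h import *
st(); e=snap('side');crop(e,'s14.png',220,220,160,120,5)
```

```text
t 16.37 tcp [ 0.5514 -0.3112  0.1553] yaw -76.76 xdown [ 0.001 -0.001 -1.   ] f [-1.8  0.7  2.4] w 0.007 q [-0.6   0.29  1.26 -0.    1.59  0.74]
```

View pics/s14.png

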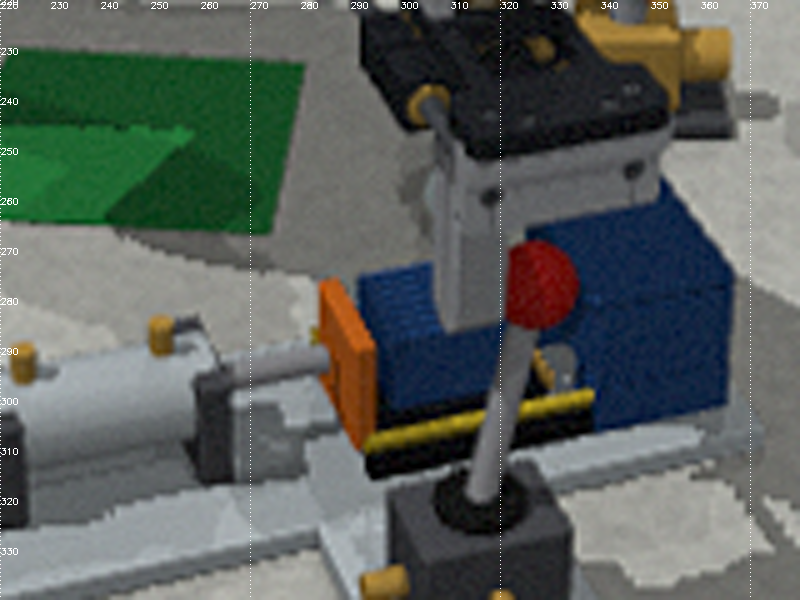

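Call:
carry_out(
  motion=[
    [[0,0,0],[2,5,0],1],
    [[0,0,0],[2,5,0],1],
    [[0,0,0],[1,5,0],1],
    [[0,0,0],[0,5,0],1],
    [[0,0,0],[0,5,0],1],
    [[0,0,0],[0,0,0],1],
    [[0,0,0],[0,0,0],1],
  ],
)

```text
time_s: 17.0
tcp_pos: [0.5729, -0.3061, 0.1471]
ee_rot: [[-0.005, 0.974, 0.227], [0.001, 0.227, -0.974], [-1.0, -0.005, -0.002]]
ft_force: [-5.3, -2.0, 0.0]
grip_width: 0.005
```

Run:
```python
from h import *
st(); e=snap('side');crop(e,'s15.png',220,220,160,120,5)
```

```text
t 17.0 tcp [ 0.5729 -0.3061  0.1471] yaw -76.87 xdown [-0.005  0.001 -1.   ] f [-5.3 -2.   0. ] w 0.005 q [-0.58  0.33  1.22 -0.    1.6   0.76]
```

View pics/s15.png

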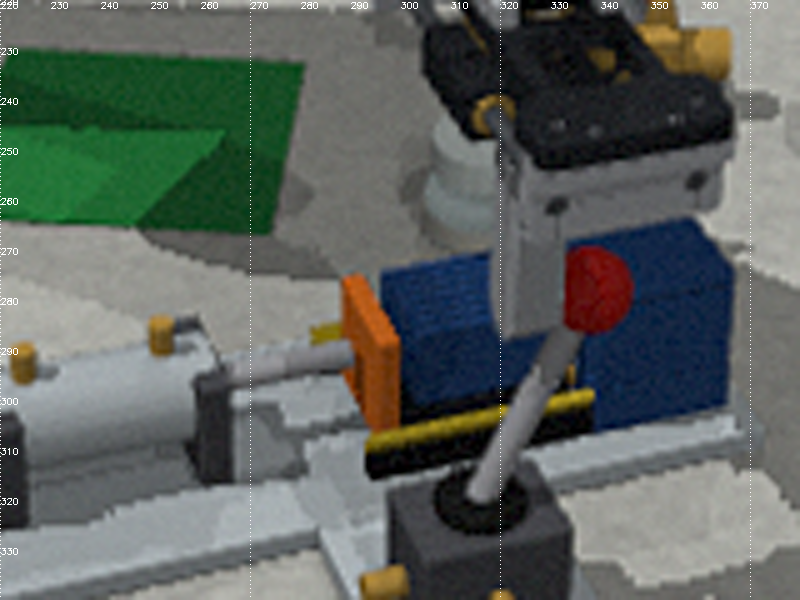

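Call:
carry_out(
  motion=[
    [[0,0,0],[0,4,0],1],
    [[0,0,0],[0,3,0],1],
    [[0,0,0],[0,2,0],1],
    [[0,0,0],[0,0,0],1],
    [[0,0,0],[0,0,0],1],
  ],
)

```text
time_s: 17.47
tcp_pos: [0.5796, -0.3045, 0.145]
ee_rot: [[-0.011, 0.974, 0.226], [0.001, 0.226, -0.974], [-1.0, -0.01, -0.004]]
ft_force: [-8.4, -3.6, -4.4]
grip_width: 0.003
```

Call:
carry_out(
  motion=[
    [[0,0,0],[0,2,0],1],
    [[0,0,0],[0,2,0],1],
    [[0,0,0],[0,0,0],1],
  ],
)

```text
time_s: 17.72
tcp_pos: [0.5823, -0.3038, 0.1441]
ee_rot: [[-0.014, 0.974, 0.225], [0.001, 0.225, -0.974], [-1.0, -0.013, -0.004]]
ft_force: [-9.9, -4.1, -6.1]
grip_width: 0.006
```

Call:
carry_out(
  motion=[
    [[0,0,0],[-1,3,0],1],
    [[0,0,0],[0,2,0],1],
    [[0,0,0],[0,0,0],1],
  ],
)

```text
time_s: 17.97
tcp_pos: [0.5827, -0.3036, 0.1442]
ee_rot: [[-0.025, 0.974, 0.223], [0.001, 0.224, -0.975], [-1.0, -0.024, -0.007]]
ft_force: [-19.8, -5.4, -4.4]
grip_width: 0.006
```

Call:
carry_out(
  motion=[
    [[0,0,0],[0,3,0],1],
    [[0,0,0],[0,0,0],1],
    [[0,0,0],[0,0,0],1],
  ],
)

```text
time_s: 18.22
tcp_pos: [0.5829, -0.3036, 0.1442]
ee_rot: [[-0.031, 0.975, 0.222], [0.001, 0.222, -0.975], [-1.0, -0.03, -0.008]]
ft_force: [-26.4, -6.3, -1.8]
grip_width: 0.006
```

Run:
```python
from h import *
st(); e=snap('side');crop(e,'s16.png',220,220,160,120,5)
```

```text
t 18.22 tcp [ 0.5829 -0.3036  0.1442] yaw -77.18 xdown [-0.031  0.001 -1.   ] f [-26.4  -6.3  -1.8] w 0.006 q [-0.56  0.37  1.18 -0.02  1.62  0.79]
```

View pics/s16.png

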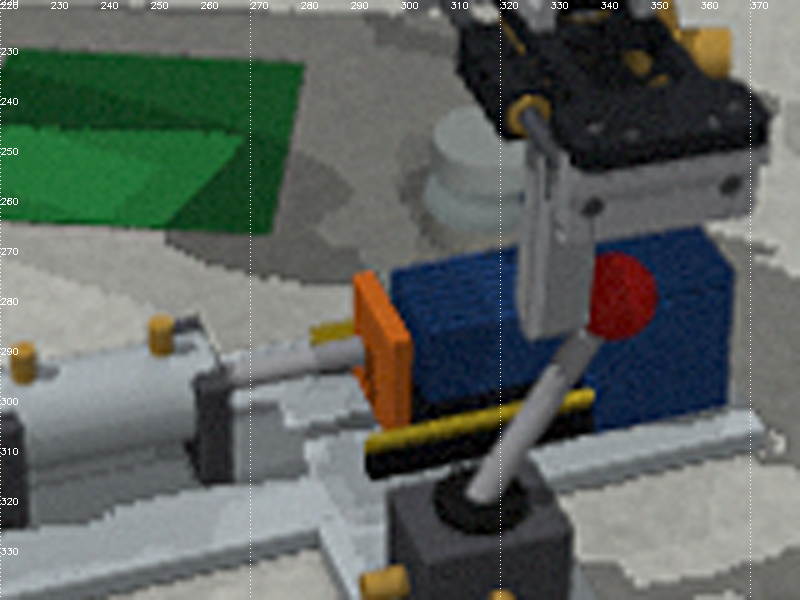

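The lever is against its stop: position stalled and force rose to 26 N. Holding over 2 s.

Call:
carry_out(
  motion=[
    [[0,0,0],[0,0,0],1],
    [[0,0,0],[0,0,0],1],
    [[0,0,0],[0,0,0],1],
    [[0,0,0],[0,0,0],1],
    [[0,0,0],[0,0,0],1],
    [[0,0,0],[0,0,0],1],
    [[0,0,0],[0,0,0],1],
    [[0,0,0],[0,0,0],1],
  ],
)

```text
time_s: 18.93
tcp_pos: [0.5829, -0.3035, 0.1442]
ee_rot: [[-0.03, 0.975, 0.222], [0.001, 0.222, -0.975], [-1.0, -0.029, -0.008]]
ft_force: [-26.1, -6.3, -1.5]
grip_width: 0.01
```

Call:
carry_out(
  motion=[
    [[0,0,0],[0,0,0],1],
    [[0,0,0],[0,0,0],1],
    [[0,0,0],[0,0,0],1],
    [[0,0,0],[0,0,0],1],
    [[0,0,0],[0,0,0],1],
    [[0,0,0],[0,0,0],1],
    [[0,0,0],[0,0,0],1],
    [[0,0,0],[0,0,0],1],
  ],
)

```text
time_s: 19.6
tcp_pos: [0.5828, -0.3036, 0.1441]
ee_rot: [[-0.03, 0.975, 0.222], [0.001, 0.222, -0.975], [-1.0, -0.029, -0.008]]
ft_force: [-25.7, -6.2, -1.6]
grip_width: 0.002
```

Call:
carry_out(
  motion=[
    [[0,0,0],[0,0,0],1],
    [[0,0,0],[0,0,0],1],
    [[0,0,0],[0,0,0],1],
    [[0,0,0],[0,0,0],1],
    [[0,0,0],[0,0,0],1],
    [[0,0,0],[0,0,0],1],
    [[0,0,0],[0,0,0],1],
    [[0,0,0],[0,0,0],1],
  ],
)

```text
time_s: 20.27
tcp_pos: [0.5829, -0.3036, 0.1442]
ee_rot: [[-0.03, 0.975, 0.222], [0.001, 0.222, -0.975], [-1.0, -0.029, -0.008]]
ft_force: [-26.2, -5.6, -1.9]
grip_width: 0.004
```

Call:
carry_out(
  motion=[
    [[0,0,0],[0,0,0],1],
    [[0,0,0],[0,0,0],1],
    [[0,0,0],[0,0,0],1],
    [[0,0,0],[0,0,0],1],
  ],
)

```text
time_s: 20.6
tcp_pos: [0.5829, -0.3036, 0.1442]
ee_rot: [[-0.03, 0.975, 0.222], [0.001, 0.222, -0.975], [-1.0, -0.029, -0.008]]
ft_force: [-26.7, -6.8, -1.7]
grip_width: 0.004
```

Run:
```python
from h import *
st(); e=snap('scene');crop(e,'s17.png',220,220,130,100,6)
```

```text
t 20.6 tcp [ 0.5829 -0.3036  0.1442] yaw -77.18 xdown [-0.03   0.001 -1.   ] f [-26.7  -6.8  -1.7] w 0.004 q [-0.56  0.37  1.18 -0.02  1.62  0.79]
```

View pics/s17.png

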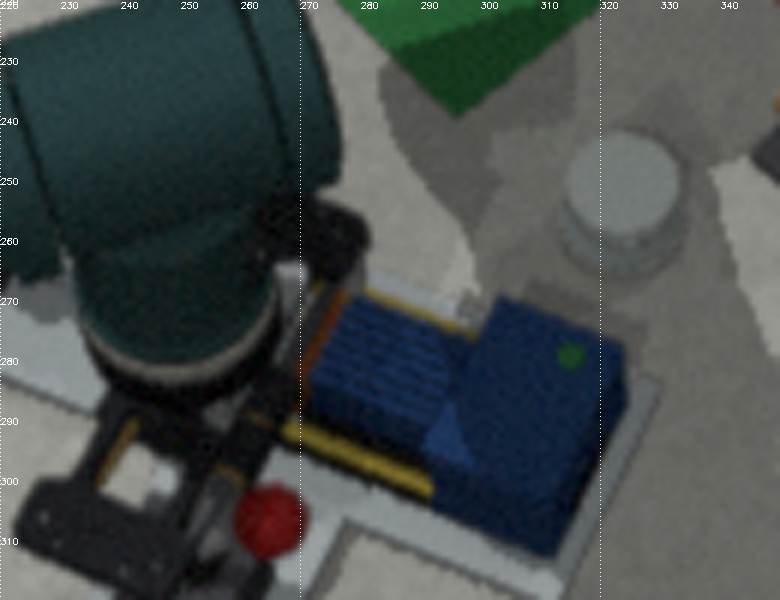

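Call:
carry_out(
  motion=[
    [[0,0,0],[0,-8,0],1],
    [[0,0,0],[0,-10,0],1],
    [[0,0,0],[0,-12,0],1],
    [[0,0,0],[0,-12,0],1],
    [[0,0,0],[0,-12,0],1],
    [[0,0,0],[0,-14,0],1],
    [[0,0,0],[0,-14,0],1],
    [[0,0,0],[0,-10,0],1],
  ],
)

```text
time_s: 21.32
tcp_pos: [0.5049, -0.3217, 0.1497]
ee_rot: [[0.001, 0.974, 0.228], [0.001, 0.228, -0.974], [-1.0, 0.001, -0.0]]
ft_force: [0.2, 0.5, 0.0]
grip_width: 0.01
```

Call:
carry_out(
  motion=[
    [[0,0,0],[-30,0,0],0.5],
    [[0,0,0],[-40,0,0],0.5],
    [[0,0,0],[0,0,0],0.5],
  ],
)

```text
time_s: 21.57
tcp_pos: [0.508, -0.3236, 0.2287]
ee_rot: [[0.013, 0.974, 0.228], [-0.008, 0.228, -0.974], [-1.0, 0.011, 0.011]]
ft_force: [0.7, -0.0, 2.3]
grip_width: 0.183
```

Run:
```python
from h import *
st(); e=snap('side');crop(e,'s18.png',220,220,160,120,5); d=snap('wrist','w18.png')
```

```text
t 21.57 tcp [ 0.508  -0.3236  0.2287] yaw -76.83 xdown [ 0.013 -0.008 -1.   ] f [ 0.7 -0.   2.3] w 0.183 q [-0.66  0.19  1.23  0.    1.71  0.68]
```

View pics/s18.png

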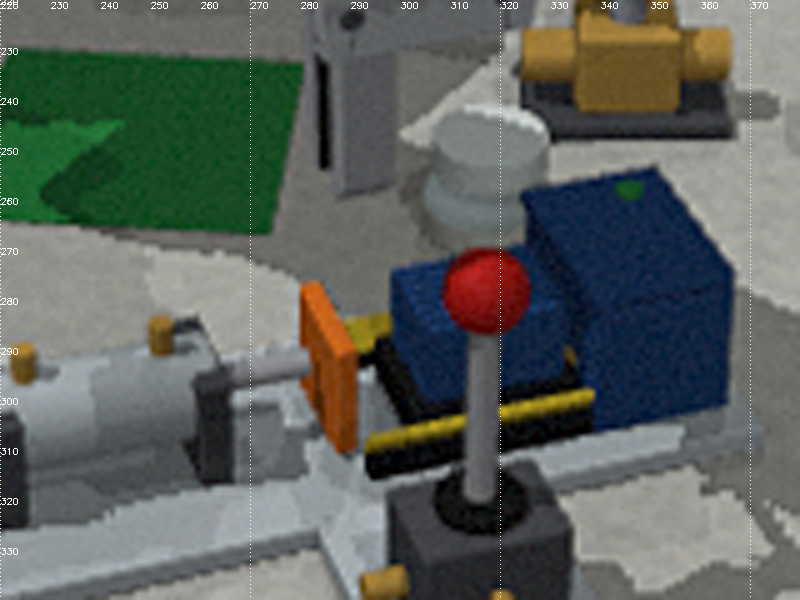

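View pics/w18.png

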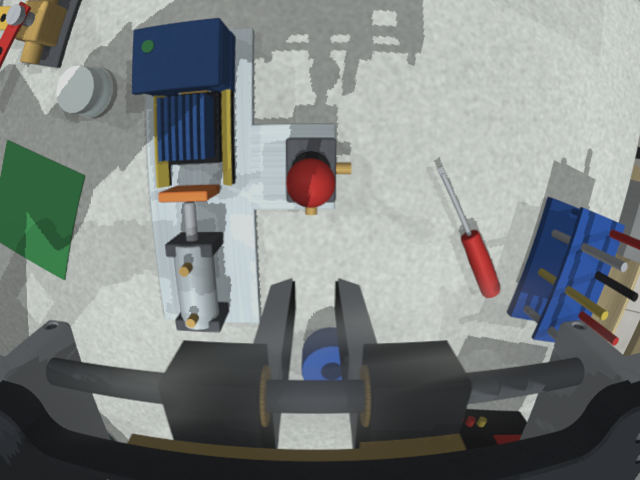

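The lever is back upright, the pusher retracted, and the module sits against the socket. On to the isolator.

Run:
```python
from h import *
st(); plan([.60,.085,.225],-77,vmax=38,clos=.5)
```

```text
t 21.67 tcp [ 0.5066 -0.3225  0.223 ] yaw -76.81 xdown [ 0.006 -0.003 -1.   ] f [-0.1  0.6 -0.6] w 0.267 q [-0.66  0.19  1.24  0.    1.7   0.68]
[[[0.0,0.0,-0.0],[-0.0,15.0,-31.0],0.5],[[0.001,0.001,-0.001],[-0.0,16.0,-32.0],0.5],[[-0.0,0.0,-0.0],[-1.0,15.0,-31.0],0.5],[[0.0,0.0,-0.001],[0.0,15.0,-31.0],0.5],[[0.0,0.001,-0.0],[-0.0,16.0,-31.0],0.5],[[0.001,0.0,-0.001],[-0.0,15.0,-32.0],0.5],[[-0.0,0.001,0.0],[-1.0,15.0,-31.0],0.5],[[0.0,-0.0,-0.0],[0.0,15.0,-31.0],0.5]]
[[[0.0,0.0,-0.001],[0.0,16.0,-32.0],0.5],[[0.001,0.001,-0.0],[-0.0,15.0,-31.0],0.5],[[0.0,0.0,-0.001],[-0.0,15.0,-31.0],0.5],[[0.0,0.0,-0.0],[-0.4,15.3,-31.7],0.5]]
```

Call:
carry_out(
  motion=[
    [[0,0,0],[-5,15,-31],0.5],
    [[0,0,0],[-5,16,-31],0.5],
    [[0,0,0],[0,15,-31],0.5],
    [[0,0,0],[0,15,-31],0.5],
    [[0,0,0],[0,16,-31],0.5],
    [[0,0,0],[0,15,-32],0.5],
    [[0,0,0],[0,15,-31],0.5],
    [[0,0,0],[0,15,-31],0.5],
  ],
)

```text
time_s: 22.33
tcp_pos: [0.5669, -0.0494, 0.2282]
ee_rot: [[-0.002, 0.974, 0.228], [0.001, 0.228, -0.974], [-1.0, -0.002, -0.002]]
ft_force: [0.4, 0.2, -0.1]
grip_width: 0.5
```

Call:
carry_out(
  motion=[
    [[0,0,0],[0,15,-32],0.5],
    [[0,0,0],[0,15,-31],0.5],
    [[0,0,0],[5,15,-31],0.5],
    [[0,0,0],[5,15,-32],0.5],
    [[0,0,0],[0,0,0],0.5],
    [[0,0,0],[0,0,0],0.5],
    [[0,0,0],[0,0,0],0.5],
  ],
)

```text
time_s: 22.92
tcp_pos: [0.5965, 0.0846, 0.2187]
ee_rot: [[-0.002, 0.974, 0.228], [-0.0, 0.228, -0.974], [-1.0, -0.002, -0.0]]
ft_force: [0.6, 0.9, 0.8]
grip_width: 0.502
```

Run:
```python
from h import *
import pickle
d=snap('wrist','w19.png');st();pickle.dump(d,open('iso.pkl','wb'))
crop(d,'w19c.png',200,100,200,150,4)
```

```text
t 22.97 tcp [0.5966 0.0839 0.2193] yaw -76.88 xdown [-0.001 -0.    -1.   ] f [-0.  -0.3  0.7] w 0.502 q [ 0.05  0.21  1.23 -0.    1.71  1.39]
```

View pics/w19.png

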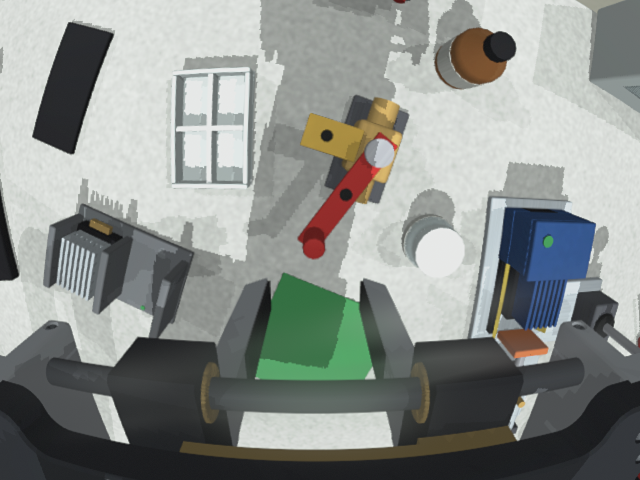

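View pics/w19c.png

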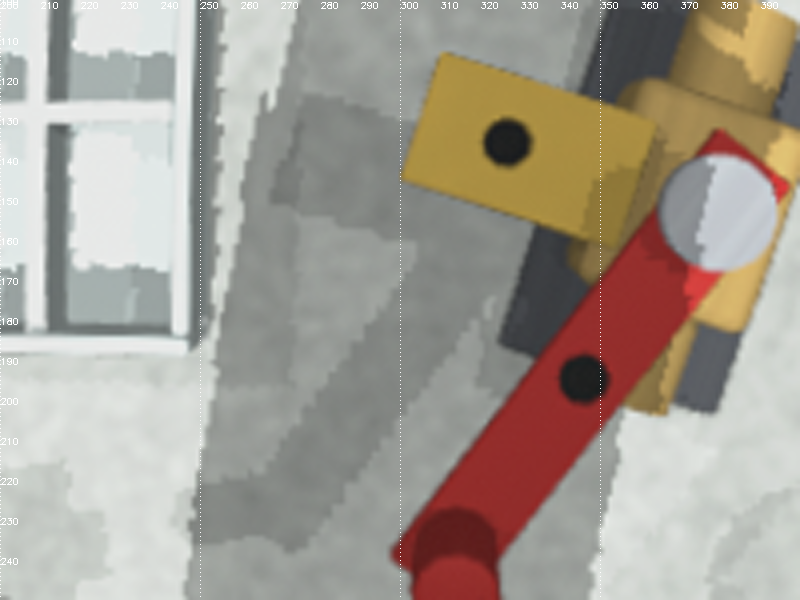

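Run:
```python
from h import *
import pickle
d=pickle.load(open('iso.pkl','rb'))
im=cv2.cvtColor(d['pixels'],cv2.COLOR_BGR2HSV);m=cv2.inRange(im,(0,150,140),(8,255,255))|cv2.inRange(im,(172,150,140),(180,255,255));m[:230]=0;m[:,:290]=0;m[:,340:]=0
mo=cv2.moments(m);c=(mo['m10']/mo['m00'],mo['m01']/mo['m00']);print('posttop px',c,cv2.boundingRect(m))
for n,p,z in(('post',c,.116),('pivotcap',(379.5,152.5),.086),('hole',(345.5,194.5),.076),('tabhole',(326.5,135.5),.068)): print(n,wonz(d,*p,z))
ho=wonz(d,345.5,194.5,.076);po=wonz(d,*c,.116)
print('dist',np.linalg.norm((ho-po)[:2]),'pivot extrap',ho+(ho-po)*[1,1,0], 'ang',np.degrees(np.arctan2(*(po-ho)[1::-1])))
```

```text
posttop px (314.5324232081911, 247.03412969283278) (304, 230, 27, 28)
post [0.59603001 0.08478841 0.116     ]
pivotcap [0.67671121 0.04968704 0.086     ]
hole [0.63513633 0.06705855 0.076     ]
tabhole [0.67977202 0.09396307 0.068     ]
dist 0.04293776666125153 pivot extrap [0.67424264 0.0493287  0.076     ] ang 155.61161181460503
```

Call:
carry_out(
  motion=[
    [[-0.12,0,0],[0,0,0],0.4],
    [[-0.12,0,0],[0,0,0],0.4],
    [[-0.12,0,0],[0,0,0],0.4],
    [[-0.12,0,0],[0,0,0],0.4],
    [[-0.12,0,0],[0,0,0],0.4],
    [[-0.12,0,0],[0,0,0],0.4],
    [[-0.12,0,0],[0,0,0],0.4],
    [[-0.12,0,0],[0,0,0],0.4],
  ],
)

```text
time_s: 23.63
tcp_pos: [0.5969, 0.0828, 0.2204]
ee_rot: [[0.001, 0.369, 0.929], [-0.0, 0.929, -0.369], [-1.0, 0.0, 0.001]]
ft_force: [0.3, -0.1, -0.2]
grip_width: 0.601
```

Call:
carry_out(
  motion=[
    [[-0.12,0,0],[0,0,0],0.4],
    [[-0.12,0,0],[0,0,0],0.4],
    [[-0.12,0,0],[0,0,0],0.4],
    [[-0.12,0,0],[0,0,0],0.4],
    [[-0.12,0,0],[0,0,0],0.4],
    [[-0.12,0,0],[0,0,0],0.4],
    [[-0.12,0,0],[0,0,0],0.4],
    [[-0.12,0,0],[0,0,0],0.4],
  ],
)

```text
time_s: 24.3
tcp_pos: [0.5969, 0.0828, 0.2204]
ee_rot: [[0.001, -0.55, 0.835], [-0.0, 0.835, 0.55], [-1.0, -0.0, 0.0]]
ft_force: [-0.2, 0.0, -0.5]
grip_width: 0.598
```

Call:
carry_out(
  motion=[
    [[-0.12,0,0],[0,0,0],0.4],
    [[-0.12,0,0],[0,0,0],0.4],
    [[-0.12,0,0],[0,0,0],0.4],
    [[-0.12,0,0],[0,0,0],0.4],
    [[-0.06,0,0],[0,0,0],0.4],
    [[0,0,0],[0,0,0],0.4],
    [[0,0,0],[0,0,0],0.4],
  ],
)

```text
time_s: 24.88
tcp_pos: [0.5969, 0.0833, 0.2204]
ee_rot: [[0.0, -0.898, 0.44], [0.0, 0.44, 0.898], [-1.0, -0.0, 0.0]]
ft_force: [0.2, 0.5, -0.6]
grip_width: 0.602
```

Run:
```python
from h import *
d=snap('wrist','w20.png');st()
plan([.592,.0853,.125],64,n=3,clos=.4)
```

```text
t 24.93 tcp [0.5969 0.0836 0.2203] yaw 63.92 xdown [ 0.  0. -1.] f [ 0.2  0.1 -0.2] w 0.6 q [ 0.05  0.2   1.23  0.    1.71 -1.07]
[[[-0.0,0.0,0.0],[32.0,2.0,-0.0],0.4],[[-0.001,0.0,0.0],[32.0,1.0,-0.0],0.4],[[-0.0,0.0,0.0],[31.3,2.2,-0.6],0.4]]
```

View pics/w20.png

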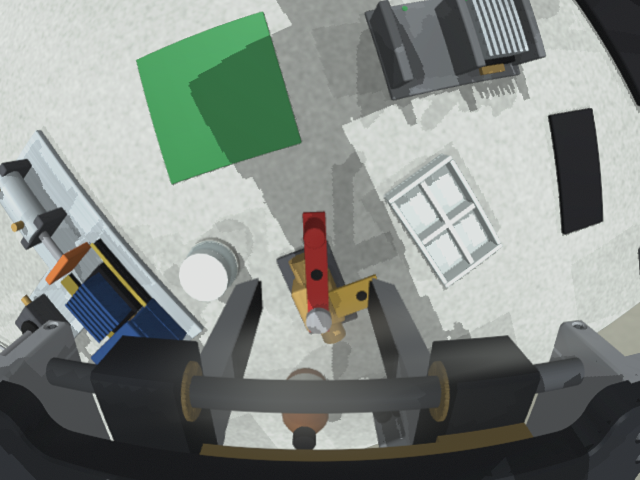

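Run:
```python
from h import *
d=snap('wrist')
crop(d,'w20c.png',280,195,80,150,4)
print(wonz(d,314,237,.116),wonz(d,316.5,274,.076),wonz(d,318,320,.086))
```

```text
[0.59274842 0.08588132 0.116     ] [0.63479579 0.0676653  0.076     ] [0.67276695 0.05060594 0.086     ]
```

View pics/w20c.png

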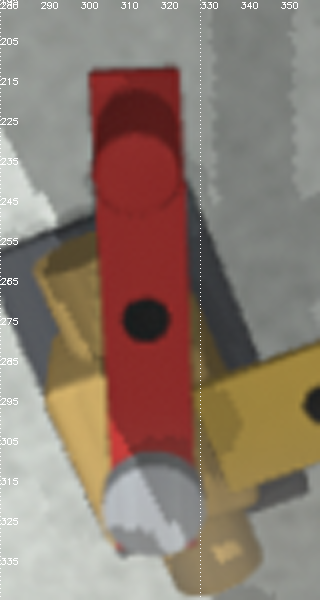

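Call:
carry_out(
  motion=[
    [[0,0,0],[35,5,0.5],0.4],
    [[0,0,0],[35,0,0],0.4],
    [[0,0,0],[30,0,0],0.4],
    [[0,0,0],[15,0,0],0.4],
    [[0,0,0],[7,0,0],0.4],
    [[0,0,0],[0,0,0],0.4],
    [[0,0,0],[0,0,0],0.4],
  ],
)

```text
time_s: 25.57
tcp_pos: [0.5932, 0.0873, 0.0991]
ee_rot: [[0.001, -0.899, 0.437], [0.0, 0.437, 0.899], [-1.0, -0.001, 0.001]]
ft_force: [-0.2, -0.7, -0.3]
grip_width: 0.599
```

Run:
```python
from h import *
d=snap('wrist','w21.png');st();e=snap('side');crop(e,'s21.png',270,150,120,100,6)
```

```text
t 25.62 tcp [0.5938 0.0873 0.1001] yaw 64.09 xdown [ 0.003  0.    -1.   ] f [0.1 0.2 0.8] w 0.603 q [ 0.05  0.24  1.42  0.    1.47 -1.07]
```

View pics/w21.png

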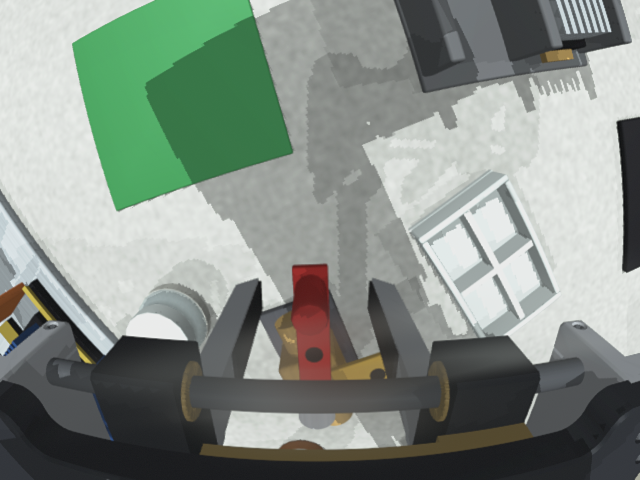

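View pics/s21.png

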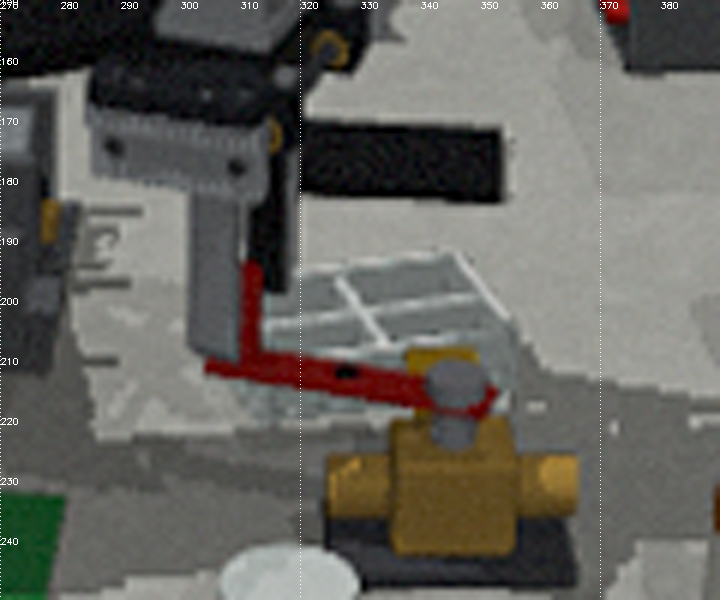

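The post is between the fingers (310,300). Closing lightly, then swinging along the arc.

Call:
carry_out(
  motion=[
    [[0,0,0],[0,0,0],1],
    [[0,0,0],[0,0,0],1],
    [[0,0,0],[0,0,0],1],
    [[0,0,0],[0,0,0],1],
    [[0,0,0],[0,0,0],1],
    [[0,0,0],[0,0,0],1],
  ],
  squeeze=12,
)

```text
time_s: 26.17
tcp_pos: [0.5923, 0.087, 0.0983]
ee_rot: [[-0.001, -0.9, 0.437], [-0.001, 0.437, 0.9], [-1.0, 0.0, -0.001]]
ft_force: [-2.3, -1.6, 1.8]
grip_width: 0.21
```

Call:
carry_out(
  motion=[
    [[0.06,0,0],[0,0,5],1],
    [[0.1,0,0],[0,-0.5,9],1],
    [[0.1,0,0],[0,-0.5,9],1],
    [[0.1,0,0],[0,-0.5,9],1],
  ],
)

```text
time_s: 26.5
tcp_pos: [0.6104, 0.1129, 0.0983]
ee_rot: [[-0.003, -0.685, 0.729], [-0.001, 0.729, 0.685], [-1.0, 0.001, -0.003]]
ft_force: [-3.3, -1.2, 2.6]
grip_width: 0.188
```

Run:
```python
from h import *
st();d=snap('wrist','w22.png')
s=readout.get_state();v=np.array(s['tcp_pos'])[:2]-[.675,.0493];print(np.linalg.norm(v),np.degrees(np.arctan2(v[1],v[0])))
```

```text
t 26.5 tcp [0.6104 0.1129 0.0983] yaw 43.2 xdown [-0.003 -0.001 -1.   ] f [-3.3 -1.2  2.6] w 0.188 q [ 0.09  0.29  1.36 -0.    1.49 -0.66]
0.09066065001774333 134.40478272528716
```

View pics/w22.png

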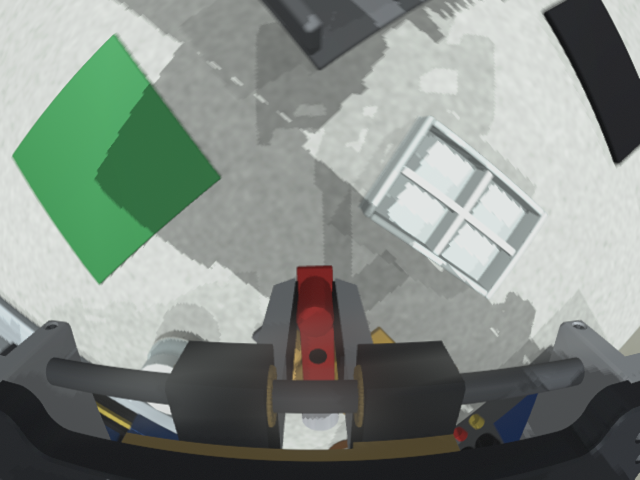

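Call:
carry_out(
  motion=[
    [[0.1,0,0],[0,-0.5,9],1],
    [[0.1,0,0],[0,-0.5,9],1],
    [[0.1,0,0],[0,-0.5,9],1],
    [[0.1,0,0],[0,-0.5,9],1],
    [[0.1,0,0],[0,-0.5,9],1],
    [[0.1,0,0],[0,-0.5,9],1],
    [[0.1,0,0],[0,-0.5,9],1],
    [[0,0,0],[0,0,0],1],
  ],
)

```text
time_s: 27.22
tcp_pos: [0.6688, 0.1395, 0.0983]
ee_rot: [[0.0, -0.06, 0.998], [0.004, 0.998, 0.06], [-1.0, 0.004, 0.0]]
ft_force: [0.5, 5.4, 1.0]
grip_width: 0.187
```

Run:
```python
from h import *
st();d=snap('wrist','w23.png')
s=readout.get_state();v=np.array(s['tcp_pos'])[:2]-[.675,.0493];print(np.linalg.norm(v),np.degrees(np.arctan2(v[1],v[0])))
```

```text
t 27.22 tcp [0.6688 0.1395 0.0983] yaw 3.44 xdown [ 0.     0.004 -1.   ] f [0.5 5.4 1. ] w 0.187 q [0.12 0.43 1.19 0.   1.52 0.06]
0.0903529498979562 93.94760090686988
```

View pics/w23.png

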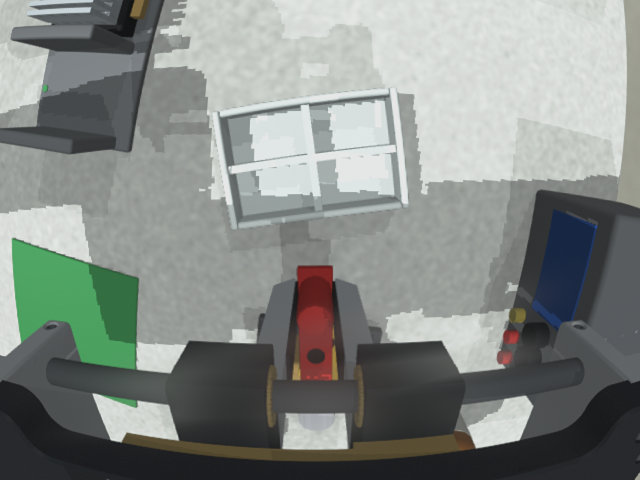

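Call:
carry_out(
  motion=[
    [[0.06,0,0],[0,0,5.5],1],
    [[0.06,0,0],[0,0,5.5],1],
    [[0.04,0,0],[0,0,4],1],
    [[0,0,0],[0,0,0],1],
    [[0,0,0],[0,0,0],1],
  ],
)

```text
time_s: 27.68
tcp_pos: [0.6823, 0.1393, 0.0983]
ee_rot: [[-0.001, 0.096, 0.995], [0.003, 0.995, -0.096], [-1.0, 0.003, -0.002]]
ft_force: [-2.5, 4.5, 0.9]
grip_width: 0.189
```

Call:
carry_out(
  motion=[
    [[0.03,0,0],[0,0,2.7],1],
    [[0.02,0,0],[0,0,2],1],
    [[0.02,0,0],[0,0,2],1],
    [[0,0,0],[0,0,0],1],
  ],
)

```text
time_s: 28.02
tcp_pos: [0.6826, 0.1387, 0.098]
ee_rot: [[-0.017, 0.165, 0.986], [0.003, 0.986, -0.165], [-1.0, -0.0, -0.017]]
ft_force: [-17.6, 4.3, 9.1]
grip_width: 0.191
```

Call:
carry_out(
  motion=[
    [[0,0,0],[0,0,0],0.5],
    [[0,0,0],[0,0,0],0.5],
    [[0,0,0],[0,0,0],0.5],
    [[0,0,0],[0,0,0],0.5],
    [[0,0,0],[-20,0,0],0.5],
    [[0,0,0],[-40,0,0],0.5],
    [[0,0,0],[-40,-20,0],0.5],
    [[0,0,0],[-20,-20,0],0.5],
  ],
)

```text
time_s: 28.68
tcp_pos: [0.6849, 0.0985, 0.2206]
ee_rot: [[0.008, 0.167, 0.986], [-0.0, 0.986, -0.167], [-1.0, 0.001, 0.008]]
ft_force: [1.5, -0.2, 1.3]
grip_width: 0.501
```

Call:
carry_out(
  motion=[
    [[0,0,0],[0,-35,0],0.5],
    [[0,0,0],[0,-35,0],0.5],
    [[0,0,0],[0,-35,0],0.5],
    [[0,0,0],[0,-35,0],0.5],
    [[0,0,0],[0,0,0],0.5],
    [[0,0,0],[0,0,0],0.5],
  ],
)

```text
time_s: 29.18
tcp_pos: [0.6594, -0.0422, 0.2154]
ee_rot: [[0.0, 0.173, 0.985], [-0.0, 0.985, -0.173], [-1.0, -0.0, 0.001]]
ft_force: [-0.5, 0.1, 0.1]
grip_width: 0.5
```

Run:
```python
from h import *
d=snap('wrist','w24.png');st();a=snap('scene');crop(a,'s24.png',200,110,200,150,4)
```

```text
t 29.23 tcp [ 0.6596 -0.0404  0.2154] yaw -9.85 xdown [ 0.  0. -1.] f [ 0.5 -0.4  0.1] w 0.495 q [-0.15  0.34  1.08  0.    1.73  0.02]
```

View pics/w24.png

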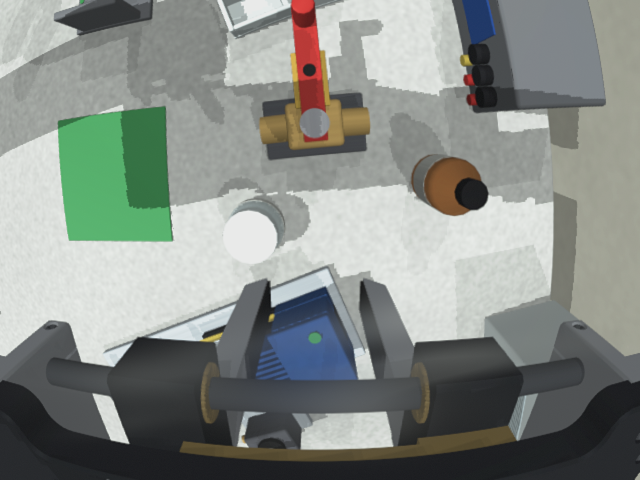

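View pics/s24.png

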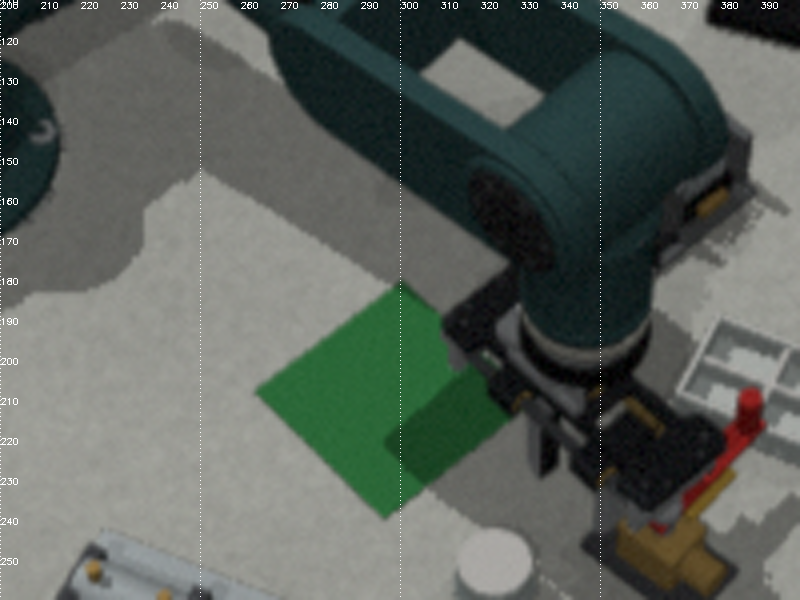

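Run:
```python
from h import *
d=snap('wrist');crop(d,'w25c.png',250,0,130,160,3)
import cv2
cv2.imwrite('pics/w25d.png',cv2.resize(d['pixels'][40:110,280:340],None,fx=8,fy=8,interpolation=cv2.INTER_CUBIC))
for n,p,z in (('hole',(310,70),.076),('piv',(314.5,123),.086),('posttop',(304,12),.116)): print(n,wonz(d,*p,z))
a=[wonz(d,u,v,.02) for u,v in((263,104),(362,94),(367,151),(268,158))];print(np.array(a).round(4))
for i,j in((0,1),(3,2)): print(np.degrees(np.arctan2(*(a[j]-a[i])[1::-1])))
```

```text
hole [0.68064878 0.09638833 0.076     ]
piv [0.67660728 0.05170475 0.086     ]
posttop [0.68319515 0.1339659  0.116     ]
[[0.6315 0.0817 0.02  ]
 [0.7271 0.0751 0.02  ]
 [0.7229 0.0189 0.02  ]
 [0.6267 0.0285 0.02  ]]
-3.9485701293540374
-5.664598243099454
```

View pics/w25c.png

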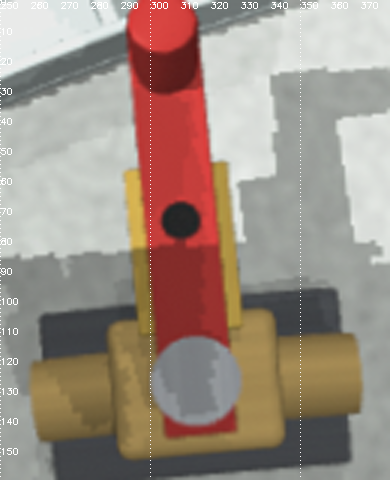

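View pics/w25d.png

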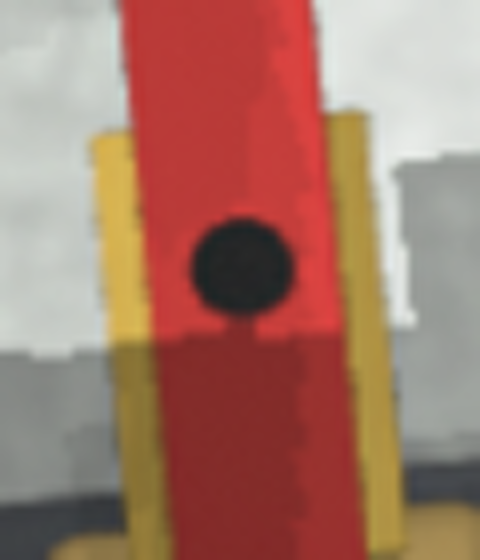

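The red handle lies centred over the yellow tab, holes aligned (hole dark at (310,70)). Next, a final check of the jig and the rest of the scene.

Call:
carry_out(
  motion=[
    [[0,0,0],[-40,-35,-20],0.5],
    [[0,0,0],[-20,-35,-35],0.5],
    [[0,0,0],[0,-35,-35],0.5],
    [[0,0,0],[0,-35,-35],0.5],
    [[0,0,0],[0,-35,0],0.5],
    [[0,0,0],[0,-35,0],0.5],
    [[0,0,0],[0,0,0],0.5],
    [[0,0,0],[0,0,0],0.5],
  ],
)

```text
time_s: 30.0
tcp_pos: [0.5293, -0.2017, 0.2602]
ee_rot: [[0.0, 0.171, 0.985], [0.001, 0.985, -0.171], [-1.0, 0.001, 0.0]]
ft_force: [-0.3, 1.1, 0.5]
grip_width: 0.503
```

Run:
```python
from h import *
st();d=snap('wrist','w26.png');e=snap('side','s26.png');crop(e,'s26c.png',220,230,160,120,5)
crop(d,'w26c.png',200,80,200,150,4)
```

```text
t 30.0 tcp [ 0.5293 -0.2017  0.2602] yaw -9.84 xdown [ 0.     0.001 -1.   ] f [-0.3  1.1  0.5] w 0.503 q [-0.46  0.12  1.25  0.    1.77 -0.29]
```

View pics/w26.png

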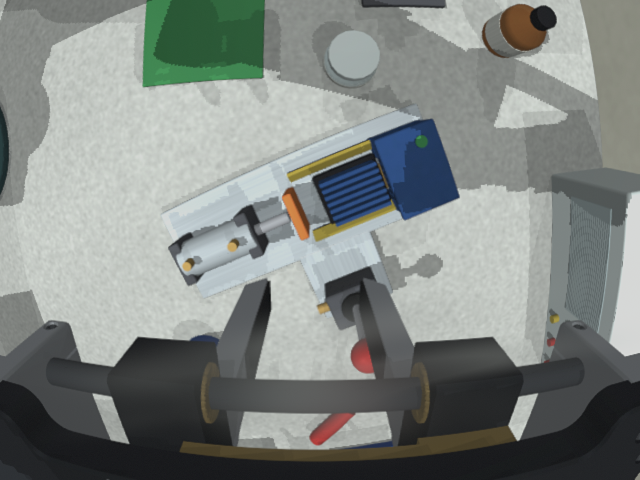

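View pics/s26.png

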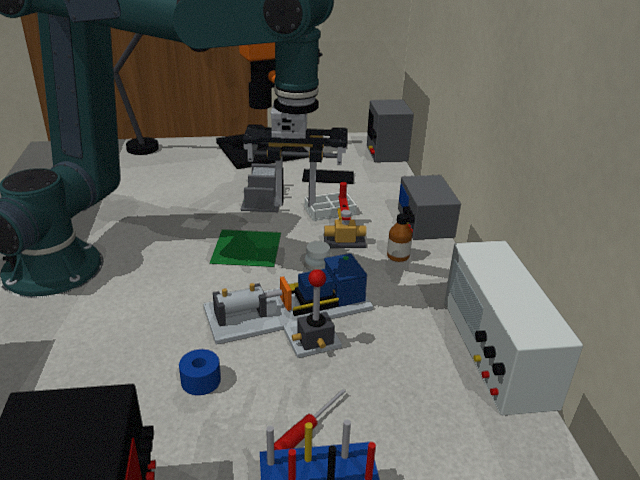

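View pics/w26c.png

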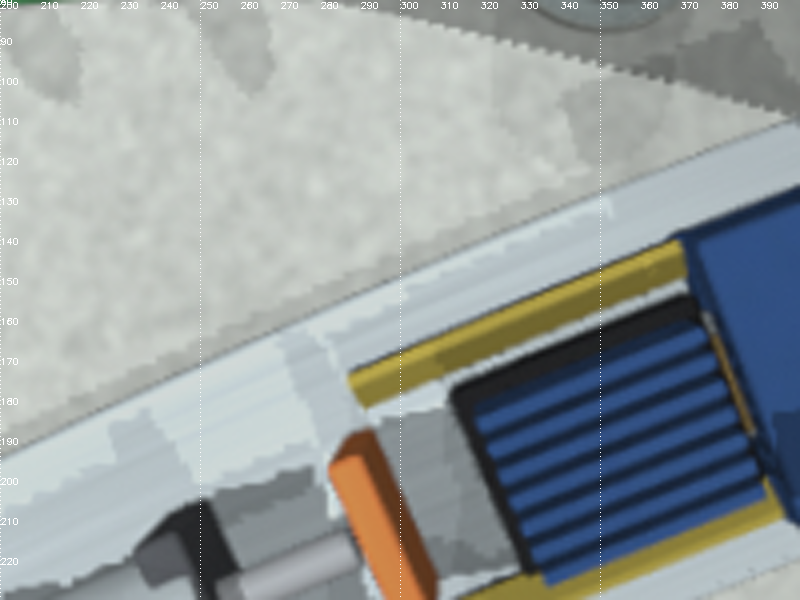

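Run:
```python
from h import *
d=snap('wrist');st()
g=lambda u,v,z:wonz(d,200+u/4,80+v/4,z)[:2]
x=np.array([np.cos(np.radians(13.1)),np.sin(np.radians(13.1))])
crop(d,'w27.png',290,110,130,110,6)
for n,p,z in(('fin1f',(703,330),.068),('fin7f',(768,490),.068),('fin1r',(478,415),.068),('fin7r',(545,582),.068),('sockA',(685,240),.081),('sockB',(798,522),.081),('baseRear',(452,395),.032),('baseRear2',(527,572),.032),('baseFront',(693,297),.032)):
    print(n,(g(*p,z)@x).round(4))
```

```text
t 30.15 tcp [ 0.53   -0.1999  0.2604] yaw -9.64 xdown [ 0.     0.001 -1.   ] f [-0.4 -0.3 -0.5] w 0.501 q [-0.46  0.12  1.25  0.    1.77 -0.29]
fin1f 0.5489
fin7f 0.5498
fin1r 0.4901
fin7r 0.4894
sockA 0.5511
sockB 0.5524
baseRear 0.4845
baseRear2 0.4845
baseFront 0.5542
```

View pics/w27.png

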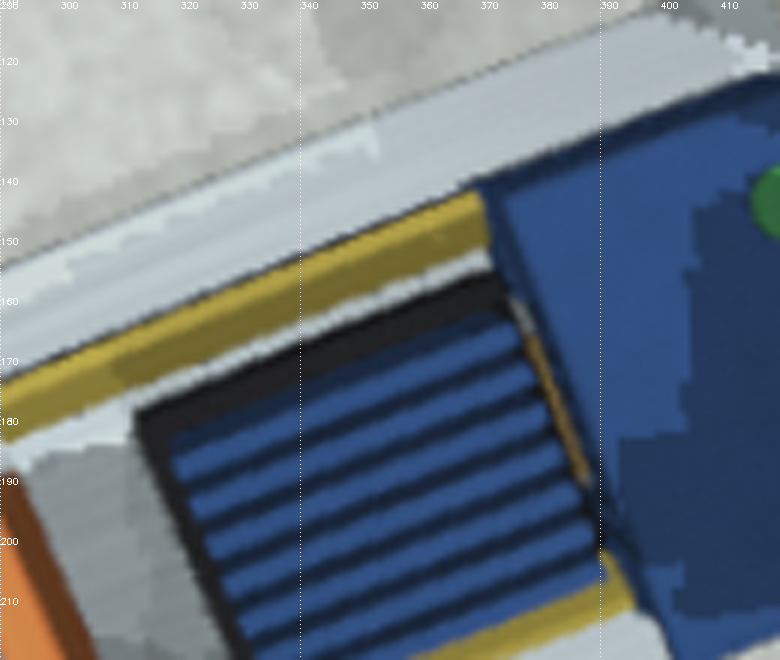

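```bash
python3 - <<'E'
from h import *
import pickle
a,b=pickle.load(open('ab.pkl','rb'))
k0=tri(a,(246.5,297),b,(317,278)); k1=tri(a,(265.2,306.8),b,(344.8,279))
x=np.array([np.cos(np.radians(13.1)),np.sin(np.radians(13.1)),0])
print(k0,k1,(k1-k0)@x,(k1-k0)[2],np.arcsin((k1-k0)@x/.095))
E
python3 - <<'E'
import cv2
im=cv2.imread('pics/s17.png');print(im.shape)
E
```

```text
[ 0.55752641 -0.30811319  0.1546119 ] [ 0.60886977 -0.29774614  0.14234197] 0.05235690230079729 -0.012269934879683392 0.5837122204520553
(600, 780, 3)
```

Call:
carry_out(
  motion=[
    [[0.0,0,0],[30,-30,30],0.5],
    [[0,0,0],[15,-27,22],0.5],
    [[0,0,0],[0,0,0],0.5],
    [[0,0,0],[0,0,0],0.5],
  ],
)

```text
time_s: 30.48
tcp_pos: [0.5662, -0.2586, 0.218]
ee_rot: [[-0.005, 0.169, 0.986], [0.003, 0.986, -0.169], [-1.0, 0.003, -0.005]]
ft_force: [0.2, -0.4, 0.9]
grip_width: 0.498
```

Run:
```python
from h import *
d=snap('wrist','w28.png');st();s=d['state']
print('cam',wray(d,314,241)[0]);crop(d,'w28c.png',240,170,130,100,6)
```

```text
t 30.53 tcp [ 0.5664 -0.2583  0.2202] yaw -9.7 xdown [-0.002  0.002 -1.   ] f [0.1 0.6 0.2] w 0.5 q [-0.52  0.25  1.17  0.    1.72 -0.35]
cam [ 0.58175975 -0.17844457  0.38577271]
```

View pics/w28.png

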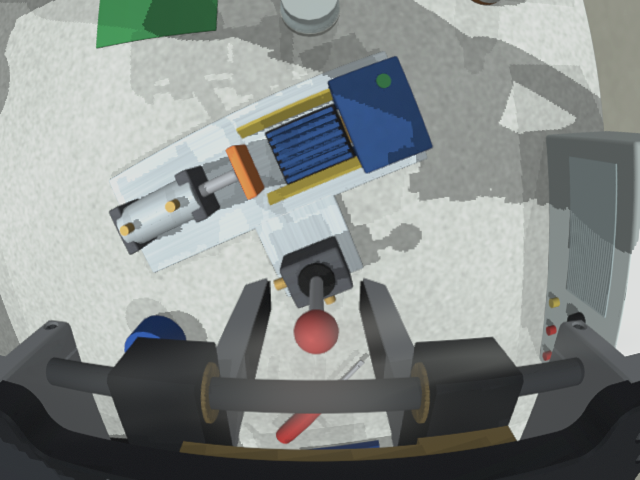

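Run:
```python
from h import *
d=snap('wrist');crop(d,'w29c.png',255,80,110,100,7)
```

```text
(no output)
```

View pics/w29c.png

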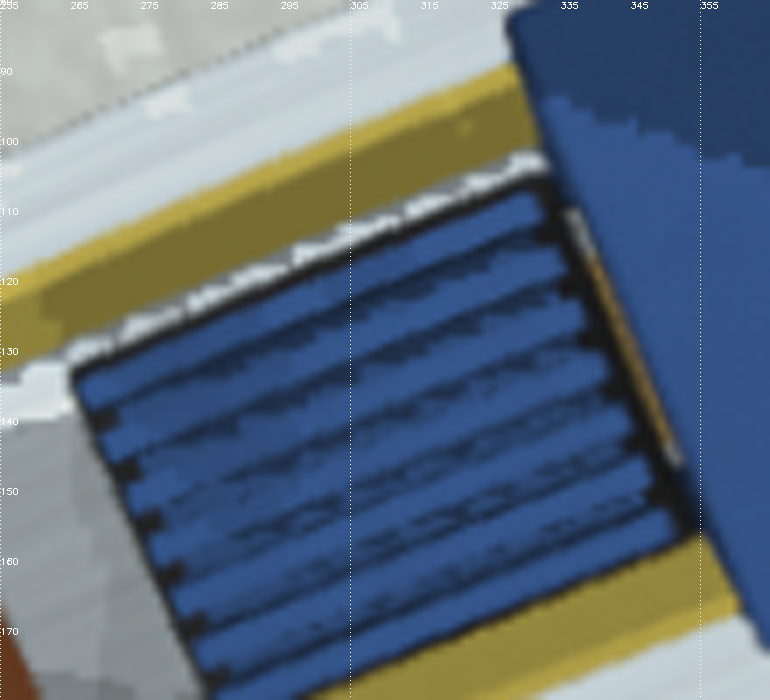

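Run:
```python
from h import *
st();print(finish_job())
```

```text
t 30.58 tcp [ 0.5665 -0.2582  0.2218] yaw -9.68 xdown [ 0.     0.001 -1.   ] f [0.5 0.6 0. ] w 0.499 q [-0.52  0.25  1.17  0.    1.72 -0.35]
the job is handed in; nothing more can be done
None
```

The job is done in the order asked and handed in at 30.6 s. No verdict was reported.

- **Module moves:** I lifted the blue module out of its stand gripping it fore and aft, then set it upright on the mat and let go. I gripped it again across its 46 mm width and lowered it into the cradle, plug facing the socket.
- **Lever:** I pushed it to its stop, where it stalled at about 26 N, and held it there for about 2.6 s. It sprang back upright when I backed the fingers away. Two camera views put its angle at about 0.58 rad; the stop is at 0.55, so it was fully over, within measuring error.
- **Isolator:** I swung the handle until it stalled at its stop at about 18 N.

**Last checks:**
- The module is straight in the socket with about 1–2 mm of brass still showing. 1 mm was expected; the pictures can't resolve it better. A rougher first look had suggested 2–3 mm.
- The pusher is back, the lever upright, and the isolator handle centred over the yellow tab with its padlock hole dark right through.
- The spare module and the other things looked unmoved, judged by eye only. The arm was clear of everything.

The fingers were still closing when I began lifting the module off the mat, so it sat about 2–3 mm lower in the grip. It still went into the cradle flat.

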